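# Switch on the guarded hot plate

### The arm

A 6-joint arm with a two-finger parallel gripper is mounted at the origin on the work surface. World frame = base frame: x ahead of the robot, y to its left, z up, the work surface at z = 0. Lengths are in m, angles in rad, forces in N, time in s.
With the tool pointing down it reaches from about 0.4 to 0.925 m from the base axis. Payload 3.4 kg.
Tool frame: the origin (TCP) lies between the finger pads; the fingertips stand 11 mm ahead of it and the grasp point (between the pads) lies 8 mm behind it; z points along the fingers, y is the direction in which the jaws open and shut (so a half turn about z gives the same grasp; the last joint's range is limited). The gripper opens to 85 mm and grips with 20 to 120 N. Pads are 22 mm wide; open, the fingers measure 114 mm over their backs; the gripper's body (76 mm by 85 mm) begins 54 mm behind the grasp point. The pads swing forward as they close: fully open they stand 13 mm farther back than shut.
Start: joints at [1.252, 0.307, 1.506, -0, 1.328, -0.073], TCP at [0.14, 0.558, 0.205] pointing down, gripper open.
Joint ranges: [-3.12, 3.12], [-1.05, 2.28], [0.14, 2.33], [-1.42, 4.57], [0.1, 2.73], [-2.68, 2.68]. Speed limits (rad/s): [2.57, 2.57, 3.14, 3.14, 3.14, 3.14].

### API

Orientations are given as a 3x3 rotation matrix whose columns are the frame's x, y, z axes.
In Python, from bench import sense, imaging, ticket, spotter gives the robot as it stands.
- The arm moves only by the tool send_rows, never from a script. Its argument "moves" is a list of rows, each an object with "twist": the turn, a rotation vector about the tool's x, y, z in rad, a list of three; "dp": the shift along the tool's x, y, z in m, a list of three; "claw": the gripper's target within -1 to 1 (shut at 1, half-way at 0, fully open at -1). A call has 1 to 10 rows; each row is the pose to reach, as a shift and turn from the pose commanded when the call began, along the tool's axes at that moment; what a row does not reach only later rows make up. A row lasts 1/8 s, in which the tool goes at most 62.5 mm and 10.7 degrees, less where a joint would pass 70% of its speed; a pose out of reach is approached as far as the arm can. A call with a gripper value outside its range is refused whole. The fingers move at their own pace and stop on an object; the grip force is fixed at half the most. Time passes only in rows, so rows that repeat a pose let the fingers close. It gives the time, the measured TCP pose, the force and the opening at its end, in the units of the state.
- sense(): the state, without advancing time (a new reading comes with each control period).
- imaging.camera(name): name is "scene" or "top"; returns a dict with "color" (420x560x3 uint8, red, green, blue), "intrinsics" (3x3 intrinsics, pixels), "R" (3x3) and "t" (3): a world point X has camera coordinates R X + t. Camera axes: x right, y down, z forward; pixel columns grow to the right and rows downward; lengths in m; the calibration is good to about 2 mm. A picture is of the moment at which its call begins. There is no depth.
- ticket.hand_in(): hands the job in, once; it reports no verdict.
Trained networks look in the newest picture that a camera, given by its name, has taken for a name from the list of things; names that differ only in an ending like _2 or _b are one class to them, and where a whole thing is asked for, a point or a joint stands for the part that bears it (a point fixed in the world has none). Each returns a list of dicts, best first, with "p" (0 to 1); they miss things now and then, are a little off and sometimes report something else, mostly with a low value. They report only what shows in the picture. A call takes as long as a camera call.
- spotter.look_for(camera, thing): "at" ([column, row] in pixels, amid what is visible of it).
- spotter.spot_point(camera, thing): "at" ([column, row] in pixels: a listed point, or the origin of a listed thing).
The state is a dict: "time_s": time; "q": joint angles; "joint_vel": joint speeds; "tau": joint torques, N m; "tcp_pos": TCP position; "eef_rot": TCP orientation; "contact_force": force on the tool from outside, world axes, zero at the start; "wrist_torque": the same for the moment, N m; "gripper_width": opening from 0.0 (shut) to 1.0 (fully open).
Only numpy, scipy, OpenCV 4.12 (cv2) and the standard library are available. Lean on these libraries where they do the work, as an engineer would, in place of code of your own. Each camera call takes 0.05 s, during which the arm holds its last target.

### The job

Switch on the hot plate for the preserving jar: reach into the guarded well, press the black knob down, keep it down and turn it clockwise (seen from above) until you feel its stop, then let it spring fully back up there and take your hand away. Where the stop lies is not marked, so go by feel: never force the knob, do not lean on the guard ring, and leave the jars and lids where they stand.

Things in the scene. Friction and masses are not known exactly. Their poses are not given: they have to be found in the camera images.
- stove: White table-top electric hot plate, fixed to the table: a flat box 260 (x) x 360 (y) x 90 mm high. Origin: centre of its underside, on the table; z up. A round cooking plate, 192 mm across, top 102 mm above the table, is centred at y = +65 mm; the knob's well is centred at x = 0, y = -115 mm in a grey panel 93 mm above the table.
- well: Round upright well in the hot plate with an upright metal guard ring: inner diameter 76 mm, outer 88 mm, rim 98 mm above the table (5 mm above the grey panel round it), floor 50 mm below the rim. Origin: on its axis at table height, axes parallel to the hot plate's. Below its floor, unseen, is the gate with the knob's stop; more than 30 N between stem or knob and the well (gate, stop, bottom) is forcing it.
- stem: The stem that carries the knob on the well's axis; it slides straight down against a spring (3.6 N at first, 8.4 N when fully pressed, 8 mm down) and comes back up by itself. Origin: on the axis, at table height when the knob is up; z up.
- knob_grip (a point): Grip point of the black knob, inside its grip bar, on the well's axis: 80 mm above the table while up (18 mm below the rim), 72 mm when fully pressed. x runs along the bar, z up. At off the axes are parallel to the hot plate's. The bar is 48 mm long, 14 mm thick, 28 mm tall and stands on a round skirt 56 mm across, whose top is 16 mm below this point.
- knob_top (a point): Centre of the top of the knob's grip bar, 12 mm above knob_grip and 6 mm below the rim while the knob is up. A white line on top of the bar marks its -x half.
- knob (a joint): Turn of the knob, rad: 0 at off, growing clockwise from above. At off it is locked unless pressed at least 5 mm. Pressed, it turns easily (0.04 N m) to a firm stop anywhere from 0.85 to 1.40, different every time. Let go at the stop or up to 0.1 short of it, it springs fully up (on); let go in between, it stays 5 mm down. A twist of 0.3 N m is a clear feel of the stop (9 N at 34 mm).
- well_rim (a point): Centre of the well's mouth, at rim height (98 mm above the table).
- jar_hot: Bystander: open green-glass preserving jar, 96 mm across, 120 mm high, standing on the cooking plate. Origin: centre of its underside.
- jar_side: Bystander: open green-glass jar, 84 mm across, 130 mm high, on the table. Origin: centre of its underside.
- lid_stack: Bystander: stack of four metal jar lids, 82 mm across, 40 mm high, on the table. Origin: centre of its underside.
- white_lid: Bystander: white plastic jar lid, 92 mm across, 19 mm high, on the table. Origin: centre of its underside.

How it is judged:
By the outcome, as a careful person would: the job done as asked, in the order asked, and still so for the second after the job is handed in, with the robot touching nothing.
It also fails if it takes over 69 s, if anything falls off the work surface, if the arm or the gripper's body presses on something with over 40 N, if the wrist force passes 120 N, or if a joint passes its speed limit or range.

## Working session

There is one attempt and no reset: what is moved stays moved. The work goes in short steps, Python scripts to look and compute and a tool call to move; the robot and the scene stay as the last step left them, time stands still between calls to the robot, and variables do not carry over. Pictures are saved under pics/ and viewed, and the job is handed in when it is done.

Besides the shell and the picture viewer there is one more tool, called after ">>>" as name(argument=value, ...) on one line, values as JSON. send_rows: Moves the arm, as the interface text tells. Its arguments: {"type":"object","properties":{"moves":{"type":"array"}},"required":["moves"]}

```bash
mkdir -p pics; cat > h.py <<'E'
from bench import sense, imaging, ticket, spotter
import numpy as np, cv2
def grab(name,fn):
    c=imaging.camera(name); cv2.imwrite('pics/'+fn,c['color'][:,:,::-1]); return c
def ray(c,px):
    K,R,t=map(np.array,(c['intrinsics'],c['R'],c['t']))
    d=R.T@np.linalg.solve(K,[px[0],px[1],1]); return -R.T@t,d
def atz(c,px,z):
    o,d=ray(c,px); return o+d*(z-o[2])/d[2]
def proj(c,X):
    K,R,t=map(np.array,(c['intrinsics'],c['R'],c['t'])); p=K@(R@np.array(X)+t); return p[:2]/p[2]
E
python3 - <<'E'
from h import *
np.set_printoptions(precision=4,suppress=True)
s=sense(); print(s)
hz={'knob_grip':.08,'knob_top':.092,'well_rim':.098,'stove':0,'well':0,'jar_hot':.102,'jar_side':0,'lid_stack':0,'white_lid':0}
for n in('scene','top'):
    c=grab(n,n+'0.png'); print(n,'campos',-np.array(c['R']).T@c['t'])
    for k,z in hz.items():
        for r in spotter.spot_point(n,k)[:2]: print(k,r['p'],r['at'],atz(c,r['at'],z))
E
```

```text
{'time_s': 0.0, 'q': array([ 1.2515,  0.3075,  1.5077, -0.    ,  1.3284, -0.0735]), 'joint_vel': array([ 0.0015, -0.0009,  0.0001,  0.    , -0.0024, -0.0002]), 'tau': array([  0.0012, -45.7533, -25.1915,  -0.0001,   0.0133,   0.    ]), 'tcp_pos': array([0.1397, 0.557 , 0.2045]), 'eef_rot': array([[-0.9699,  0.2433, -0.0006],
       [ 0.2433,  0.9699, -0.0019],
       [ 0.0001, -0.002 , -1.    ]]), 'contact_force': array([-0.4785,  0.1582, -0.6553]), 'wrist_torque': array([-0.0021,  0.0374, -0.0176]), 'gripper_width': 1.0009275443718462}
scene campos [1.2204 0.1354 0.9978]
knob_grip 0.63 [226.0, 213.8] [ 0.5543 -0.1237  0.08  ]
knob_top 0.72 [222.0, 212.1] [ 0.5584 -0.1335  0.092 ]
well_rim 0.68 [222.6, 213.8] [ 0.5687 -0.1286  0.098 ]
stove 0.85 [259.0, 244.4] [ 0.5984 -0.0192  0.    ]
well 0.81 [227.4, 231.1] [ 0.5628 -0.1267  0.    ]
jar_hot 0.67 [271.5, 239.2] [0.6403 0.0284 0.102 ]
jar_side 0.61 [161.4, 198.7] [ 0.4632 -0.3762  0.    ]
lid_stack 0.67 [144.7, 236.0] [ 0.6161 -0.3791  0.    ]
white_lid 0.75 [412.6, 267.3] [0.6159 0.4451 0.    ]
top campos [0.3692 0.0206 1.5127]
knob_grip 0.73 [319.6, 193.0] [ 0.5616 -0.1212  0.08  ]
knob_top 0.71 [323.7, 194.2] [ 0.5559 -0.1328  0.092 ]
knob_top 0.32 [320.6, 198.3] [ 0.543  -0.1225  0.092 ]
well_rim 0.81 [322.6, 188.6] [ 0.573  -0.1294  0.098 ]
stove 0.77 [288.5, 184.5] [ 0.604  -0.0248  0.    ]
well 0.93 [320.8, 194.2] [ 0.5682 -0.133   0.    ]
jar_hot 0.86 [270.8, 168.8] [0.6399 0.033  0.102 ]
jar_side 0.56 [399.0, 222.8] [ 0.465  -0.3918  0.    ]
lid_stack 0.84 [393.4, 172.4] [ 0.6368 -0.3822  0.    ]
white_lid 0.91 [148.2, 183.0] [0.6209 0.4504 0.    ]
white_lid 0.57 [325.6, 191.3] [ 0.5777 -0.1496  0.    ]
```

```bash
python3 - <<'E'
import cv2
a=cv2.imread('pics/scene0.png');b=cv2.imread('pics/top0.png')
cv2.imwrite('pics/sc.png',cv2.resize(a[150:270,150:310],None,fx=5,fy=5,interpolation=2))
cv2.imwrite('pics/tc.png',cv2.resize(b[130:250,240:400],None,fx=5,fy=5,interpolation=2))
E
```

```text
(no output)
```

View pics/scene0.png

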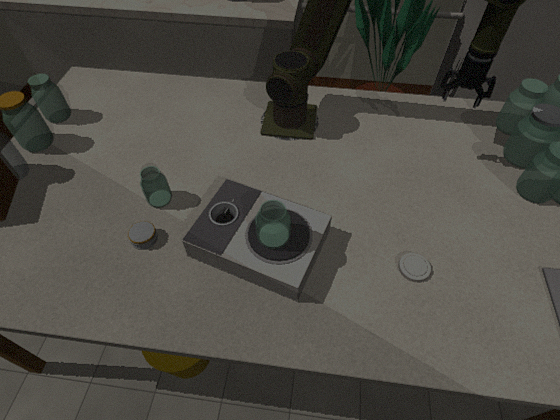

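View pics/sc.png

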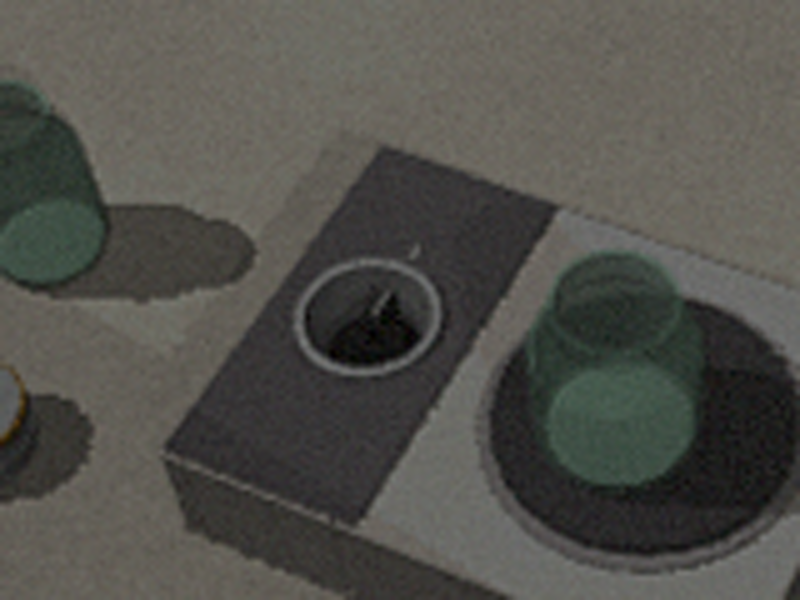

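View pics/tc.png

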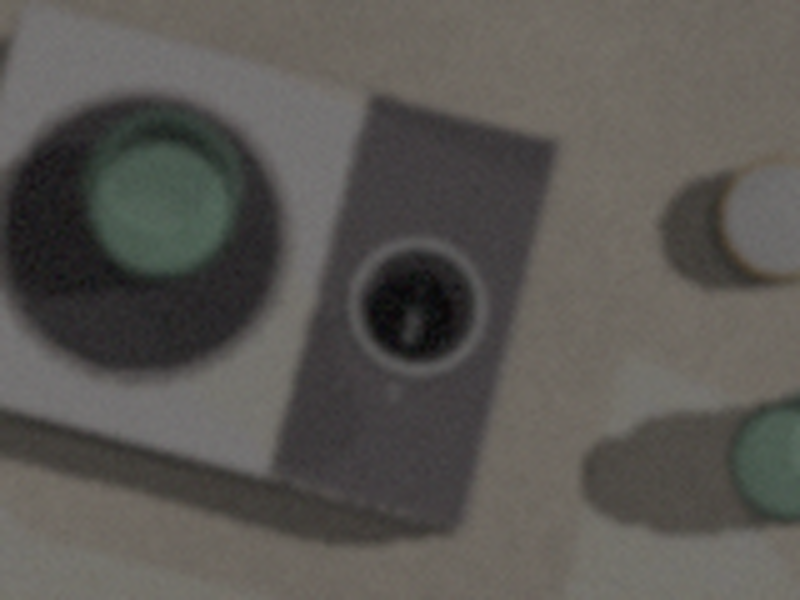

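```bash
cat > fit.py <<'E'
from h import *
from scipy.optimize import minimize
np.set_printoptions(precision=4,suppress=True)
cs={}
acc={}
for n in('scene','top'):
    ims=[];
    for i in range(4):
        c=imaging.camera(n); ims.append(c['color'].astype(float).mean(2))
    cs[n]=c; acc[n]=cv2.GaussianBlur(np.mean(ims,0),(0,0),0.6)
th=np.linspace(0,2*np.pi,120,endpoint=False)
def samp(n,P):
    c=cs[n];K,R,t=map(np.array,(c['intrinsics'],c['R'],c['t']))
    p=(P@R.T+t)@K.T; p=(p[:,:2]/p[:,2:]).astype(np.float32)
    return cv2.remap(acc[n].astype(np.float32),p[None,:,0].copy(),p[None,:,1].copy(),cv2.INTER_LINEAR)[0]
def circ(x,y,r,z): return np.c_[x+r*np.cos(th),y+r*np.sin(th),np.full(len(th),z)]
def score(v,ns):
    return -sum((samp(n,circ(v[0],v[1],.041,.098))-.7*samp(n,circ(v[0],v[1],.049,.095))).mean() for n in ns)
for ns in(['scene'],['top'],['scene','top']):
    r=minimize(score,[.566,-.131],args=(ns,),method='Nelder-Mead',options=dict(initial_simplex=[[.566,-.131],[.576,-.131],[.566,-.121]]));print(ns,r.x,r.fun)
tc=lambda p:(p[0]/5-.4+240,p[1]/5-.4+130); sc=lambda p:(p[0]/5-.4+150,p[1]/5-.4+150)
A=[atz(cs['top'],tc(p),.093)[:2] for p in[(372,97),(557,142),(460,530),(275,470)]]
B=[atz(cs['scene'],sc(p),.093)[:2] for p in[(555,207),(383,147),(166,450),(357,522)]]
for Q in(A,B):
    print(Q)
    for i,j in((3,0),(2,1)):
        d=Q[j]-Q[i];print(np.degrees(np.arctan2(d[1],d[0])),np.linalg.norm(d))
cv2.imwrite('pics/topavg.png',np.clip(cv2.resize(acc['top'][160:220,285:365],None,fx=10,fy=10,interpolation=2)*2,0,255))
E
python3 fit.py
```

```text
['scene'] [ 0.5646 -0.1284] -48.79941940307617
['top'] [ 0.5663 -0.1308] -36.98694610595703
['scene', 'top'] [ 0.5649 -0.1292] -82.8828353881836
[array([ 0.7027, -0.1069]), array([ 0.6704, -0.2243]), array([ 0.4241, -0.1528]), array([ 0.4647, -0.0378])]
-16.210693381967804 0.24782793937154626
-16.203806705120506 0.2564366284755776
[array([ 0.4621, -0.0333]), array([ 0.4274, -0.1503]), array([ 0.6696, -0.2205]), array([ 0.7012, -0.1029])]
163.77585663371121 0.2490147039506959
163.84581858868148 0.2521476778036683[ WARN:0@10.405] global loadsave.cpp:1063 imwrite_ Unsupported depth image for selected encoder is fallbacked to CV_8U.
```

View pics/topavg.png

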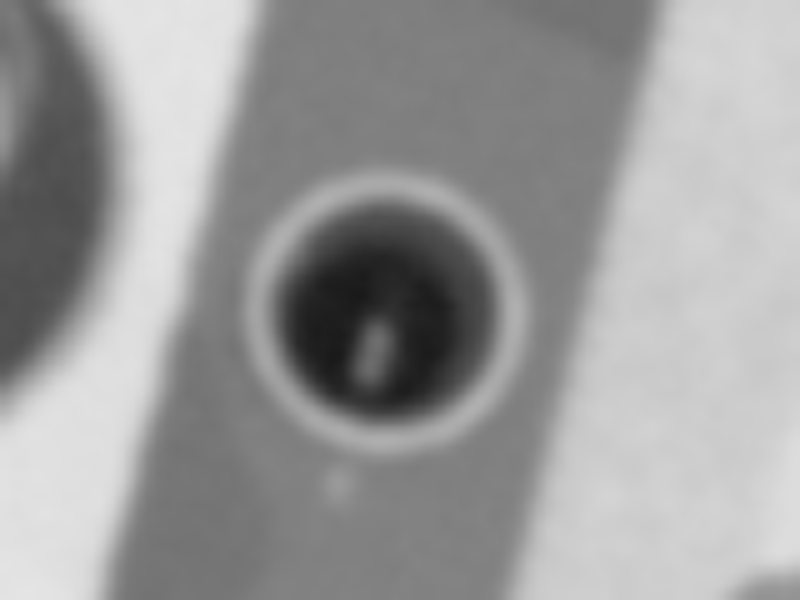

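>>> send_rows(moves=[{"twist": [0, 0, 0], "dp": [-0.02, -0.02, -0.05], "claw": 0.35}, {"twist": [0, 0, 0], "dp": [-0.06, -0.05, -0.09], "claw": 0.35}, {"twist": [0, 0, 0], "dp": [-0.11, -0.08, -0.1], "claw": 0.35}, {"twist": [0, 0, 0], "dp": [-0.16, -0.115, -0.1], "claw": 0.35}, {"twist": [0, 0, 0], "dp": [-0.21, -0.15, -0.1], "claw": 0.35}, {"twist": [0, 0, 0], "dp": [-0.26, -0.185, -0.1], "claw": 0.35}, {"twist": [0, 0, 0], "dp": [-0.31, -0.22, -0.1], "claw": 0.35}, {"twist": [0, 0, 0], "dp": [-0.36, -0.255, -0.1], "claw": 0.35}, {"twist": [0, 0, 0], "dp": [-0.41, -0.29, -0.1], "claw": 0.35}, {"twist": [0, 0, 0], "dp": [-0.45, -0.33, -0.1], "claw": 0.35}])

```text
time_s: 2.65
tcp_pos: [0.4977, 0.1264, 0.3055]
eef_rot: [[-0.97, 0.244, 0.001], [0.244, 0.97, 0.0], [-0.001, 0.001, -1.0]]
contact_force: [0.4, 0.8, 0.1]
gripper_width: 0.326
```

```bash
cat > st.py <<'E'
from h import *
np.set_printoptions(precision=4,suppress=True)
s=sense();R=np.array(s['eef_rot'])
print(s['time_s'],'q',s['q'],'tcp',s['tcp_pos'],'w',s['gripper_width'],'yaw y',np.degrees(np.arctan2(R[1,1],R[0,1])))
print('z',R[:,2],'F',s['contact_force'],'M',s['wrist_torque'])
d=np.array([.5655,-.1298,.079])-s['tcp_pos'];print('to go tool',R.T@d)
print('yaw to go about tool z',np.radians(np.degrees(np.arctan2(R[1,1],R[0,1]))-73.8))
E
python3 st.py
```

```text
2.65 q [ 0.1663  0.1558  1.4612  0.0002  1.5237 -1.1583] tcp [0.4977 0.1264 0.3055] w 0.32556544936128046 yaw y 75.89426725189381
z [ 0.0009  0.0003 -1.    ] F [0.4203 0.7681 0.086 ] M [ 0.0024  0.0019 -0.0058]
to go tool [-0.128  -0.2321  0.2264]
yaw to go about tool z 0.036551858962240454
```

>>> send_rows(moves=[{"twist": [0, 0, 0.036], "dp": [-0.026, -0.046, 0], "claw": 0.35}, {"twist": [0, 0, 0.036], "dp": [-0.052, -0.092, 0], "claw": 0.35}, {"twist": [0, 0, 0.036], "dp": [-0.078, -0.14, 0], "claw": 0.35}, {"twist": [0, 0, 0.036], "dp": [-0.104, -0.187, 0], "claw": 0.35}, {"twist": [0, 0, 0.036], "dp": [-0.128, -0.232, 0], "claw": 0.35}, {"twist": [0, 0, 0.036], "dp": [-0.128, -0.232, 0.04], "claw": 0.35}, {"twist": [0, 0, 0.036], "dp": [-0.128, -0.232, 0.08], "claw": 0.35}, {"twist": [0, 0, 0.036], "dp": [-0.128, -0.232, 0.11], "claw": 0.35}, {"twist": [0, 0, 0.036], "dp": [-0.128, -0.232, 0.13], "claw": 0.35}, {"twist": [0, 0, 0.036], "dp": [-0.128, -0.232, 0.13], "claw": 0.35}])

```text
time_s: 3.9
tcp_pos: [0.5623, -0.1276, 0.1736]
eef_rot: [[-0.961, 0.278, -0.004], [0.278, 0.961, 0.001], [0.004, 0.0, -1.0]]
contact_force: [-0.8, -0.9, 0.2]
gripper_width: 0.325
```

```bash
python3 st.py; python3 - <<'E'
from h import *
c=grab('scene','s1.png');t=grab('top','t1.png')
a=cv2.imread('pics/s1.png')[120:260,140:300];b=cv2.imread('pics/t1.png')[130:250,240:400]
cv2.imwrite('pics/s1c.png',cv2.resize(a,None,fx=4,fy=4)*1.0);cv2.imwrite('pics/t1c.png',cv2.resize(b,None,fx=4,fy=4))
E
```

```text
3.9 q [-0.2964  0.337   1.5454 -0.      1.2636 -1.5853] tcp [ 0.5623 -0.1276  0.1736] w 0.32456306640513866 yaw y 73.84787170508416
z [-0.0042  0.0013 -1.    ] F [-0.7994 -0.8945  0.2126] M [ 0.0114  0.0021 -0.0406]
to go tool [-0.0041 -0.0012  0.0946]
yaw to go about tool z 0.0008355188722623428[ WARN:0@6.706] global loadsave.cpp:1063 imwrite_ Unsupported depth image for selected encoder is fallbacked to CV_8U.
```

View pics/s1c.png

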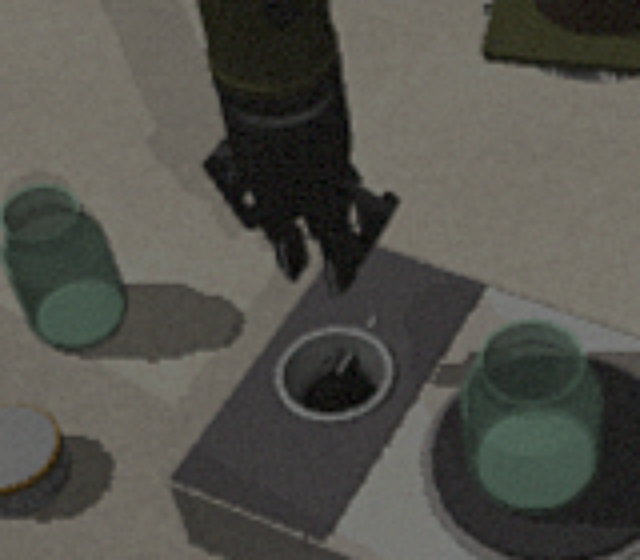

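View pics/t1c.png

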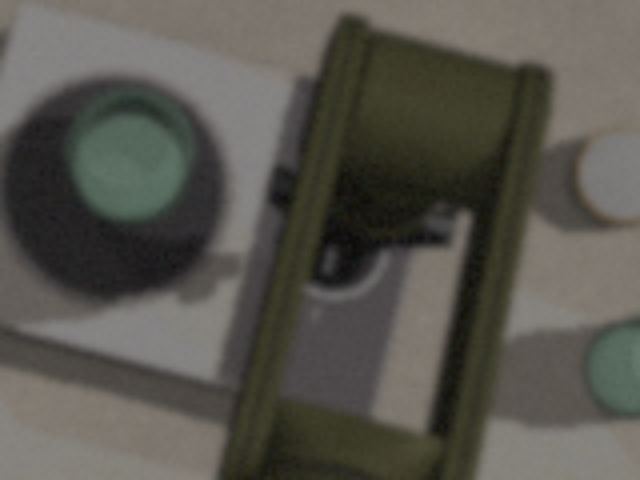

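```bash
python3 st.py
```

```text
4.0 q [-0.2963  0.335   1.5421 -0.      1.2639 -1.5853] tcp [ 0.5643 -0.1282  0.176 ] w 0.32645543873152955 yaw y 73.85326108782603
z [ 0.0006 -0.0002 -1.    ] F [ 0.8631 -0.7155  0.0284] M [-0.0044  0.0502 -0.01  ]
to go tool [-0.0016 -0.0012  0.097 ]
yaw to go about tool z 0.0009295813457580925
```

>>> send_rows(moves=[{"twist": [0, 0, 0], "dp": [-0.0016, -0.0012, 0.02], "claw": 0.35}, {"twist": [0, 0, 0], "dp": [-0.0016, -0.0012, 0.04], "claw": 0.35}, {"twist": [0, 0, 0], "dp": [-0.0016, -0.0012, 0.05], "claw": 0.35}, {"twist": [0, 0, 0], "dp": [-0.0016, -0.0012, 0.06], "claw": 0.35}, {"twist": [0, 0, 0], "dp": [-0.0016, -0.0012, 0.065], "claw": 0.35}, {"twist": [0, 0, 0], "dp": [-0.0016, -0.0012, 0.065], "claw": 0.35}])

```text
time_s: 4.75
tcp_pos: [0.565, -0.1296, 0.1104]
eef_rot: [[-0.961, 0.278, -0.0], [0.278, 0.961, 0.0], [0.0, -0.0, -1.0]]
contact_force: [0.1, -0.1, 0.4]
gripper_width: 0.326
```

```bash
python3 st.py
```

```text
4.75 q [-0.2984  0.3993  1.6241 -0.      1.1184 -1.5874] tcp [ 0.565  -0.1296  0.1104] w 0.3258514467791632 yaw y 73.85598330740348
z [-0.0002  0.     -1.    ] F [ 0.0642 -0.076   0.3702] M [-0.0414 -0.048   0.0198]
to go tool [-0.0005 -0.      0.0314]
yaw to go about tool z 0.0009770930403468418
```

>>> send_rows(moves=[{"twist": [0, 0, 0], "dp": [-0.0005, 0, 0.01], "claw": 0.35}, {"twist": [0, 0, 0], "dp": [-0.0005, 0, 0.016], "claw": 0.35}, {"twist": [0, 0, 0], "dp": [-0.0005, 0, 0.022], "claw": 0.35}, {"twist": [0, 0, 0], "dp": [-0.0005, 0, 0.026], "claw": 0.35}, {"twist": [0, 0, 0], "dp": [-0.0005, 0, 0.029], "claw": 0.35}, {"twist": [0, 0, 0], "dp": [-0.0005, 0, 0.029], "claw": 0.35}])

```text
time_s: 5.5
tcp_pos: [0.5654, -0.1297, 0.0812]
eef_rot: [[-0.961, 0.278, -0.0], [0.278, 0.961, 0.0], [0.0, 0.0, -1.0]]
contact_force: [0.5, -0.7, -0.1]
gripper_width: 0.328
```

```bash
python3 st.py; python3 - <<'E'
from h import *
c=grab('scene','s2.png')
a=cv2.imread('pics/s2.png')[160:250,170:290]
cv2.imwrite('pics/s2c.png',cv2.convertScaleAbs(cv2.resize(a,None,fx=6,fy=6,interpolation=2),alpha=2))
E
```

```text
5.5 q [-0.2984  0.432   1.6564 -0.      1.0536 -1.5874] tcp [ 0.5654 -0.1297  0.0812] w 0.3275421636934675 yaw y 73.85286476158633
z [-0.0004  0.0001 -1.    ] F [ 0.5028 -0.7039 -0.1423] M [-0.0018  0.0141 -0.0184]
to go tool [-0.0001 -0.      0.0022]
yaw to go about tool z 0.0009226641479633647
```

View pics/s2c.png

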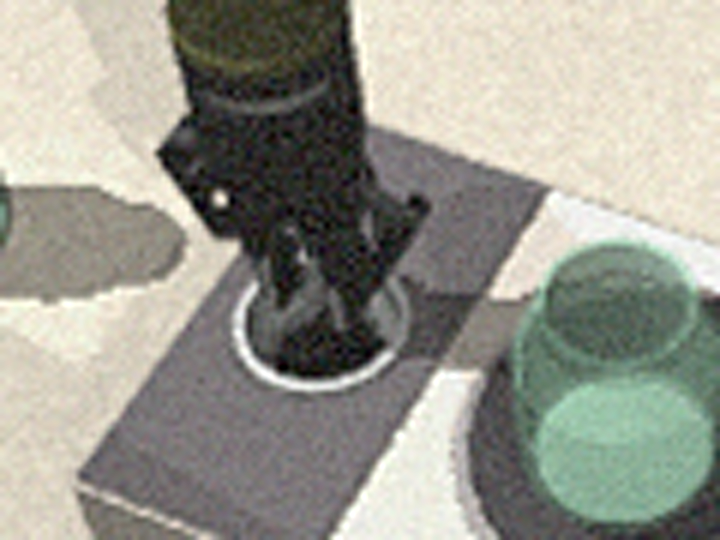

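>>> send_rows(moves=[{"twist": [0, 0, 0], "dp": [0, 0, 0], "claw": 0.5}, {"twist": [0, 0, 0], "dp": [0, 0, 0], "claw": 0.58}, {"twist": [0, 0, 0], "dp": [0, 0, 0], "claw": 0.6}, {"twist": [0, 0, 0], "dp": [0, 0, 0], "claw": 0.6}])

```text
time_s: 6.05
tcp_pos: [0.5655, -0.1298, 0.0815]
eef_rot: [[-0.961, 0.278, 0.0], [0.278, 0.961, -0.0], [-0.0, -0.0, -1.0]]
contact_force: [-0.5, 0.5, 1.0]
gripper_width: 0.2
```

```bash
python3 st.py
```

```text
6.05 q [-0.2984  0.4316  1.6562 -0.      1.0537 -1.5874] tcp [ 0.5655 -0.1298  0.0815] w 0.20037637168493394 yaw y 73.85474324458957
z [ 0.0001 -0.     -1.    ] F [-0.5165  0.5314  0.9596] M [-0.013   0.0436 -0.0066]
to go tool [ 0.     -0.      0.0025]
yaw to go about tool z 0.0009554498613126328
```

>>> send_rows(moves=[{"twist": [0, 0, 0], "dp": [0, 0, 0], "claw": 0.64}, {"twist": [0, 0, 0], "dp": [0, 0, 0], "claw": 0.64}, {"twist": [0, 0, 0], "dp": [0, 0, 0], "claw": 0.68}, {"twist": [0, 0, 0], "dp": [0, 0, 0], "claw": 0.68}])

```text
time_s: 6.55
tcp_pos: [0.5655, -0.1298, 0.0814]
eef_rot: [[-0.961, 0.278, -0.0], [0.278, 0.961, 0.0], [0.0, -0.0, -1.0]]
contact_force: [0.1, -0.8, -0.5]
gripper_width: 0.154
```

```bash
python3 st.py
```

```text
6.55 q [-0.2984  0.4318  1.6562 -0.      1.0537 -1.5874] tcp [ 0.5655 -0.1298  0.0814] w 0.15428302487489634 yaw y 73.8560123738393
z [-0.  0. -1.] F [ 0.1323 -0.7751 -0.5339] M [-0.018  -0.012   0.0078]
to go tool [-0.     -0.      0.0024]
yaw to go about tool z 0.0009776003453538756
```

>>> send_rows(moves=[{"twist": [0, 0, 0], "dp": [0, 0, 0], "claw": 0.72}, {"twist": [0, 0, 0], "dp": [0, 0, 0], "claw": 0.8}, {"twist": [0, 0, 0], "dp": [0, 0, 0], "claw": 0.8}])

```text
time_s: 6.92
tcp_pos: [0.5655, -0.1298, 0.0814]
eef_rot: [[-0.961, 0.278, -0.0], [0.278, 0.961, 0.0], [0.0, 0.0, -1.0]]
contact_force: [1.2, -0.5, -1.3]
gripper_width: 0.098
```

```bash
python3 st.py
```

```text
6.925 q [-0.2984  0.4317  1.6562  0.      1.0537 -1.5873] tcp [ 0.5655 -0.1298  0.0814] w 0.09839492953082063 yaw y 73.85178448611437
z [-0.  0. -1.] F [ 1.1747 -0.4795 -1.2762] M [-0.0115  0.0062  0.0016]
to go tool [ 0.     -0.      0.0024]
yaw to go about tool z 0.0009038097841490671
```

>>> send_rows(moves=[{"twist": [0, 0, 0], "dp": [0, 0, 0], "claw": 0.86}, {"twist": [0, 0, 0], "dp": [0, 0, 0], "claw": 0.92}, {"twist": [0, 0, 0], "dp": [0, 0, 0], "claw": 0.92}])

```text
time_s: 7.3
tcp_pos: [0.5655, -0.1298, 0.0814]
eef_rot: [[-0.961, 0.278, -0.0], [0.278, 0.961, -0.0], [0.0, -0.0, -1.0]]
contact_force: [0.9, 0.4, -0.1]
gripper_width: 0.044
```

```bash
python3 st.py;  python3 - <<'E'
from h import *
c=grab('scene','s3.png')
a=cv2.imread('pics/s3.png')[160:250,170:290]
cv2.imwrite('pics/s3c.png',cv2.convertScaleAbs(cv2.resize(a,None,fx=6,fy=6,interpolation=2),alpha=3))
E
```

```text
7.3 q [-0.2984  0.4317  1.6562 -0.      1.0537 -1.5873] tcp [ 0.5655 -0.1298  0.0814] w 0.043991777153824276 yaw y 73.85445450043676
z [-0. -0. -1.] F [ 0.8897  0.436  -0.1179] M [-0.0723  0.053  -0.0099]
to go tool [-0.     -0.      0.0024]
yaw to go about tool z 0.0009504103251501876
```

View pics/s3c.png

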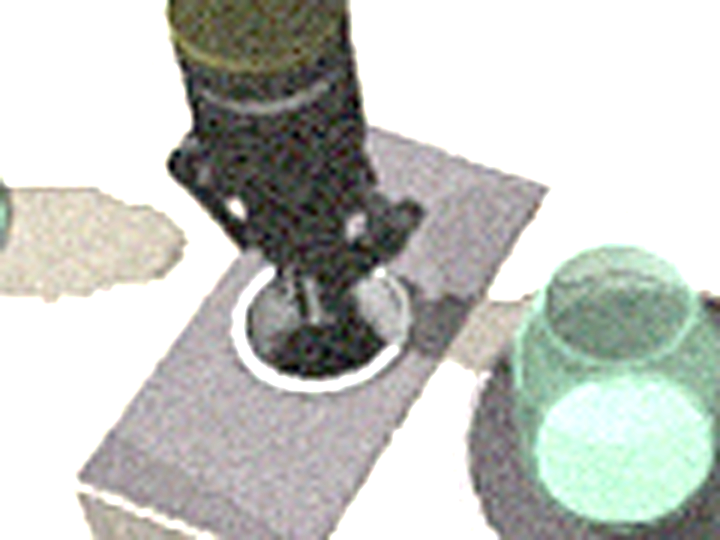

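```bash
python3 - <<'E'
from h import *
ims=[];
for i in range(3):
    c=imaging.camera('scene'); ims.append(c['color'][:,:,::-1].astype(float))
im=np.mean(ims,0)
x0,y0,s=200,175,14
a=np.clip(cv2.resize(im[y0:y0+52,x0:x0+56],None,fx=s,fy=s,interpolation=2)*4,0,255).astype(np.uint8)
b=a.copy()
y=np.radians(-16.2);ex=np.array([np.cos(y),np.sin(y),0]);ey=np.array([-np.sin(y),np.cos(y),0]);o=np.array([.5655,-.1298,0])
def P(u,v,z):
    p=proj(c,o+ex*u+ey*v+[0,0,z]); return tuple(int(q) for q in ((p-[x0,y0]+.5)*s))
for z,col in((.092,(0,0,255)),(.064,(255,0,0))):
    pts=[P(u,v,z) for u,v in((.024,.007),(.024,-.007),(-.024,-.007),(-.024,.007))]
    cv2.polylines(b,[np.array(pts)],True,col,1)
cv2.polylines(b,[np.array([P(.038*np.cos(t),.038*np.sin(t),.098) for t in np.linspace(0,6.28,60)])],True,(0,255,0),1)
cv2.imwrite('pics/z3a.png',a);cv2.imwrite('pics/z3b.png',b)
E
```

```text
(no output)
```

View pics/z3a.png

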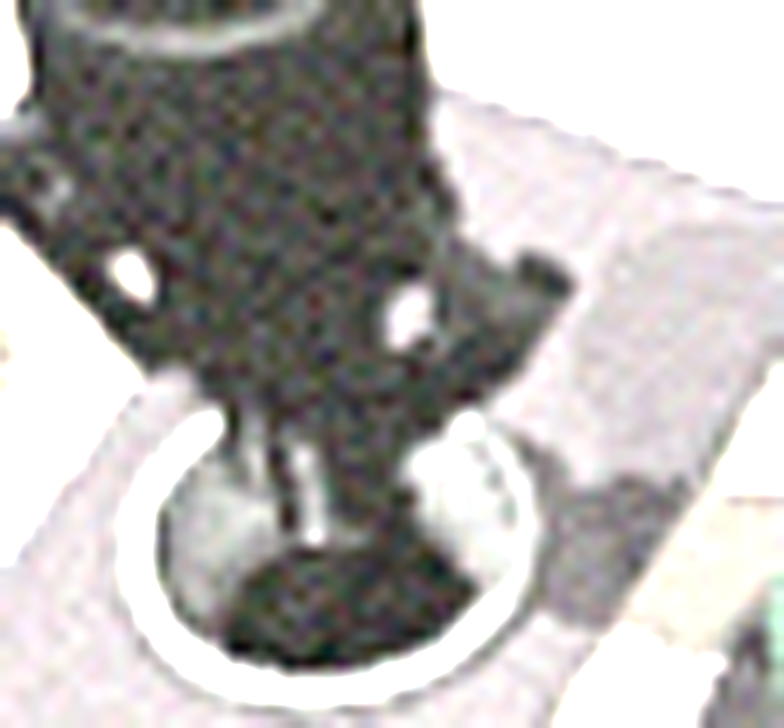

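View pics/z3b.png

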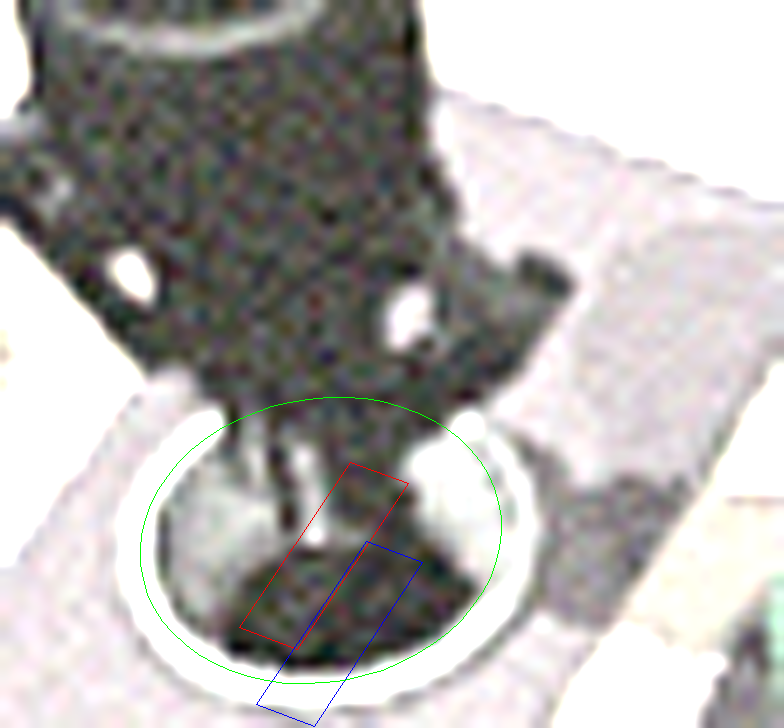

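```bash
python3 - <<'E'
from h import *
c=imaging.camera('scene')
y=np.radians(-16.2);ex=np.array([np.cos(y),np.sin(y),0]);ey=np.array([-np.sin(y),np.cos(y),0])
def mk(fn,out,o,half,x0,y0,w,h,s,g):
    a=cv2.imread('pics/'+fn)[y0:y0+h,x0:x0+w]
    a=cv2.convertScaleAbs(cv2.resize(a,None,fx=s,fy=s,interpolation=2),alpha=g)
    for sg in(1,-1):
        for vi,vo in((half,half+.0145),):
            for dz,col in((-.011,(0,0,255)),(.008,(0,255,0))):
                pts=[(proj(c,o+ex*u+ey*v*sg+[0,0,dz])-[x0,y0]+.5)*s for u,v in((.011,vi),(.011,vo),(-.011,vo),(-.011,vi))]
                cv2.polylines(a,[np.array(pts).astype(int)],True,col,1)
    cv2.imwrite('pics/'+out,a)
mk('s1.png','o1.png',np.array([.5643,-.1282,.176]),.014,180,155,70,55,11,3)
mk('s3.png','o3.png',np.array([.5655,-.1298,.0814]),.002,190,165,70,55,11,4)
E
```

```text
(no output)
```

View pics/o1.png

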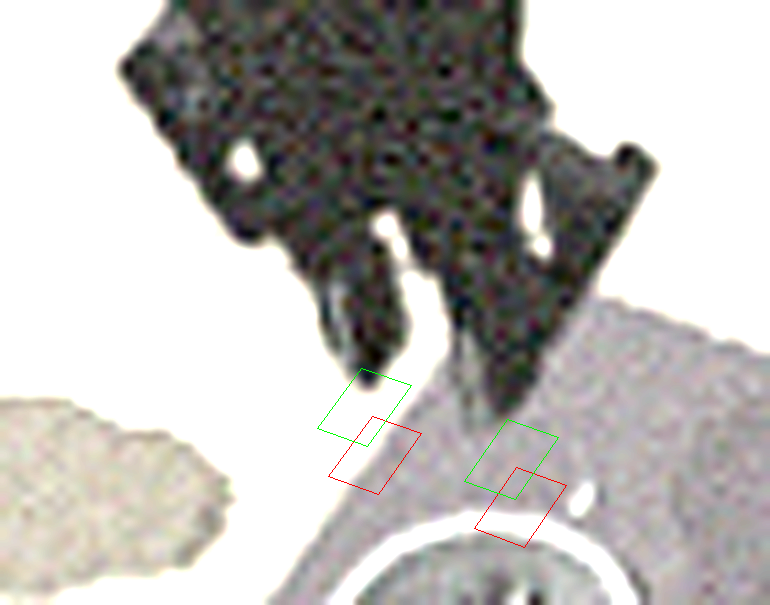

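View pics/o3.png

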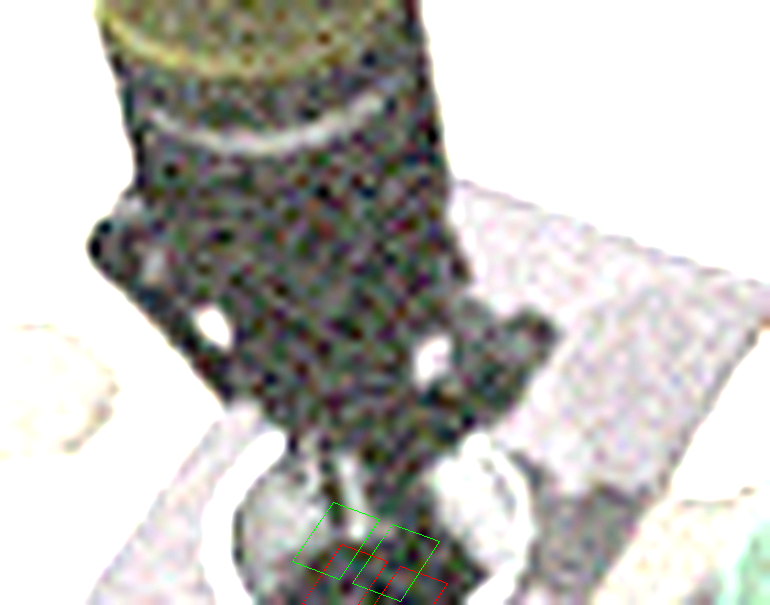

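```bash
python3 - <<'E'
from h import *
np.set_printoptions(precision=4,suppress=True)
c=imaging.camera('scene')
for p in((213.1,189.5),(224,192),):
    for z in(.165,.18,.195,.205): print(p,z,atz(c,p,z))
a=cv2.imread('pics/t1.png')[170:210,285:345]
cv2.imwrite('pics/o4.png',cv2.convertScaleAbs(cv2.resize(a,None,fx=13,fy=13,interpolation=2),alpha=4))
t=imaging.camera('top')
for z in(.165,.195): print(proj(t,[.5630,-.128,z]))
a=cv2.imread('pics/s1.png')[100:210,170:270]
cv2.imwrite('pics/o5.png',cv2.convertScaleAbs(cv2.resize(a,None,fx=5.4,fy=5.4,interpolation=2),alpha=6))
E
```

```text
(213.1, 189.5) 0.165 [ 0.5354 -0.1558  0.165 ]
(213.1, 189.5) 0.18 [ 0.5477 -0.1506  0.18  ]
(213.1, 189.5) 0.195 [ 0.5601 -0.1453  0.195 ]
(213.1, 189.5) 0.205 [ 0.5683 -0.1418  0.205 ]
(224, 192) 0.165 [ 0.5403 -0.1227  0.165 ]
(224, 192) 0.18 [ 0.5526 -0.1181  0.18  ]
(224, 192) 0.195 [ 0.5648 -0.1134  0.195 ]
(224, 192) 0.205 [ 0.573  -0.1103  0.205 ]
[324.5069 188.6782]
[325.5744 187.2027]
```

View pics/o4.png

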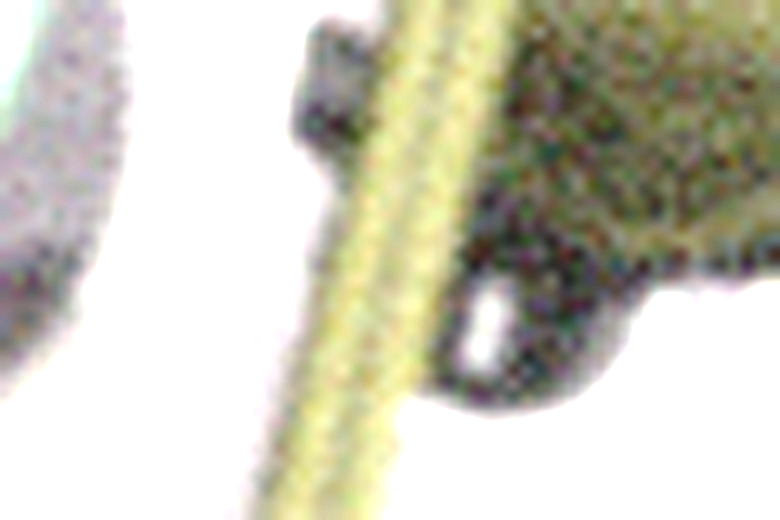

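View pics/o5.png

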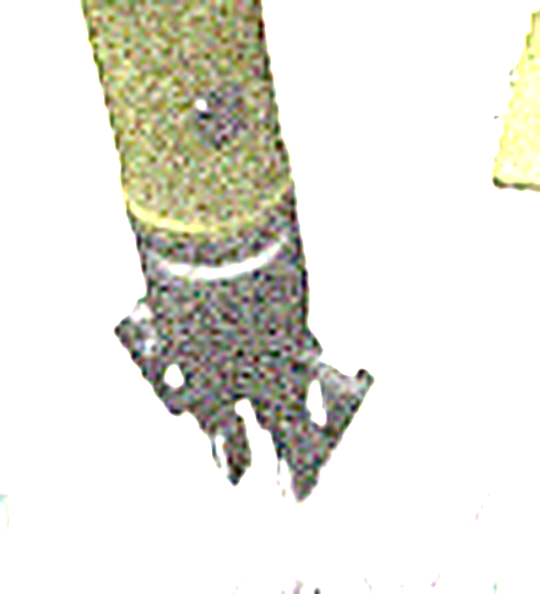

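```bash
python3 - <<'E'
from h import *
np.set_printoptions(precision=4,suppress=True)
tcp=np.array([.1397,.557,.2045]);R=np.array([[-.97,.2433,0],[.2433,.97,0],[0,0,-1.]])
for n,f,x0,y0,w,h,s in(('scene','scene0.png',430,50,80,70,10),('top','top0.png',60,240,100,75,8)):
    c=imaging.camera(n)
    p=proj(c,tcp);print(n,p)
    x0=int(p[0]-40);y0=int(p[1]-35);w,h,s=80,70,10
    x0=min(max(x0,0),560-w);y0=min(max(y0,0),420-h)
    a=cv2.imread('pics/'+f)[y0:y0+h,x0:x0+w]
    a=cv2.convertScaleAbs(cv2.resize(a,None,fx=s,fy=s,interpolation=2),alpha=3)
    for sg in(1,-1):
        for dz,col in((.011,(0,0,255)),(-.002,(255,0,0)),(-.02,(0,255,0))):
            pts=[(proj(c,tcp+R@np.array([u,v*sg,dz]))-[x0,y0]+.5)*s for u,v in((.011,.0425),(.011,.057),(-.011,.057),(-.011,.0425))]
            cv2.polylines(a,[np.array(pts).astype(int)],True,col,1)
    cv2.imwrite('pics/p_'+n+'.png',a)
E
```

```text
scene [454.4418 112.8247]
top [ 88.5909 341.2181]
```

View pics/p_scene.png

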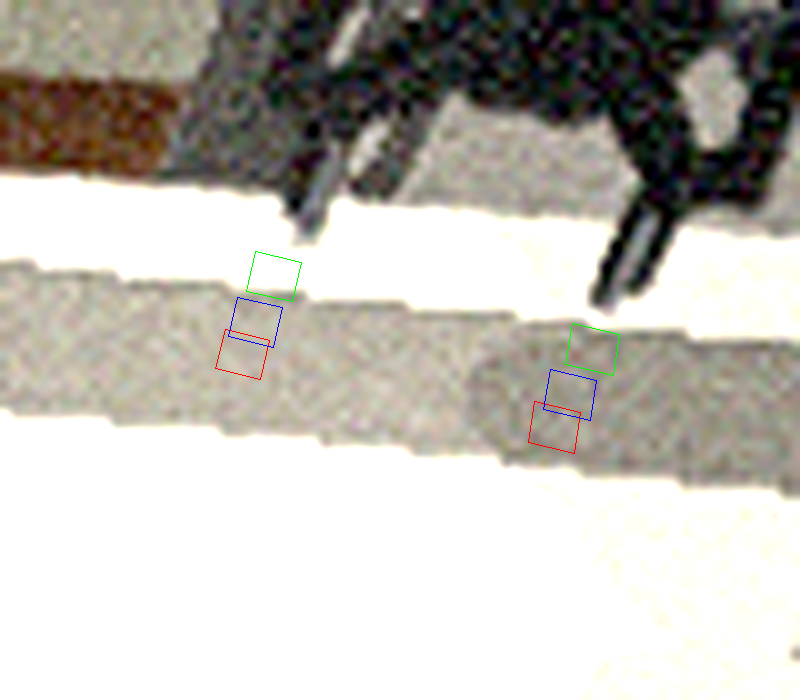

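View pics/p_top.png

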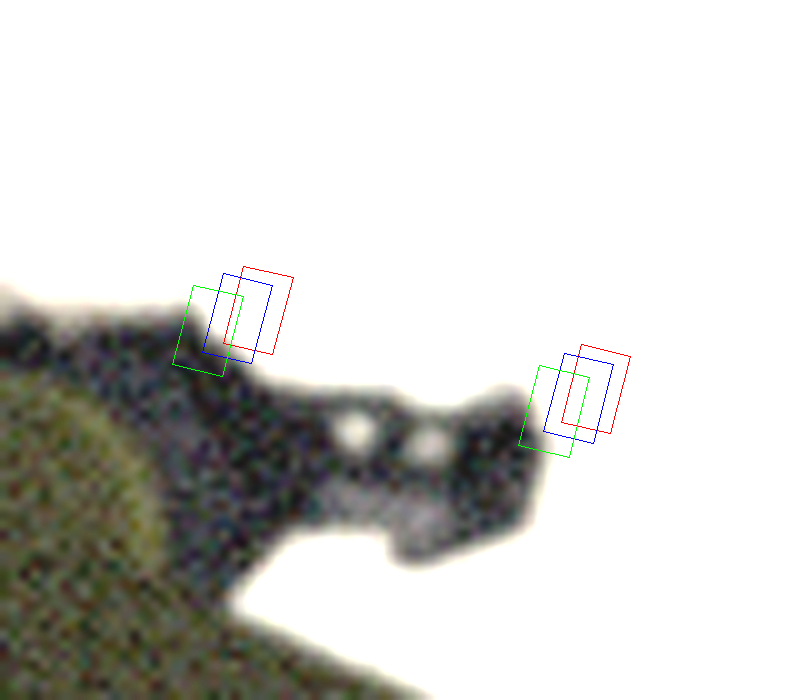

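>>> send_rows(moves=[{"twist": [0, 0, 0], "dp": [0, 0, -0.005], "claw": 0.35}, {"twist": [0, 0, 0], "dp": [0, 0, -0.005], "claw": 0.35}, {"twist": [0, 0, 0], "dp": [0, 0, -0.005], "claw": 0.35}])

```text
time_s: 8.12
tcp_pos: [0.5656, -0.1298, 0.0866]
eef_rot: [[-0.961, 0.278, 0.0], [0.278, 0.961, -0.0], [-0.0, -0.0, -1.0]]
contact_force: [0.1, 0.2, -1.0]
gripper_width: 0.323
```

```bash
python3 st.py;  python3 - <<'E'
from h import *
ims=[imaging.camera('scene')['color'][:,:,::-1].astype(float) for i in range(3)]
c=imaging.camera('scene');im=np.mean(ims,0)
x0,y0,s=195,170,13
a=np.clip(cv2.resize(im[y0:y0+55,x0:x0+58],None,fx=s,fy=s,interpolation=2)*4,0,255).astype(np.uint8)
cv2.imwrite('pics/z4.png',a)
E
```

```text
8.125 q [-0.2984  0.4258  1.6506 -0.      1.0649 -1.5873] tcp [ 0.5656 -0.1298  0.0866] w 0.3225685558702574 yaw y 73.85265019312193
z [ 0.0003 -0.0001 -1.    ] F [ 0.0733  0.1782 -1.0465] M [-0.0078  0.0329  0.0049]
to go tool [ 0.0001 -0.      0.0076]
yaw to go about tool z 0.000918919221788626
```

View pics/z4.png

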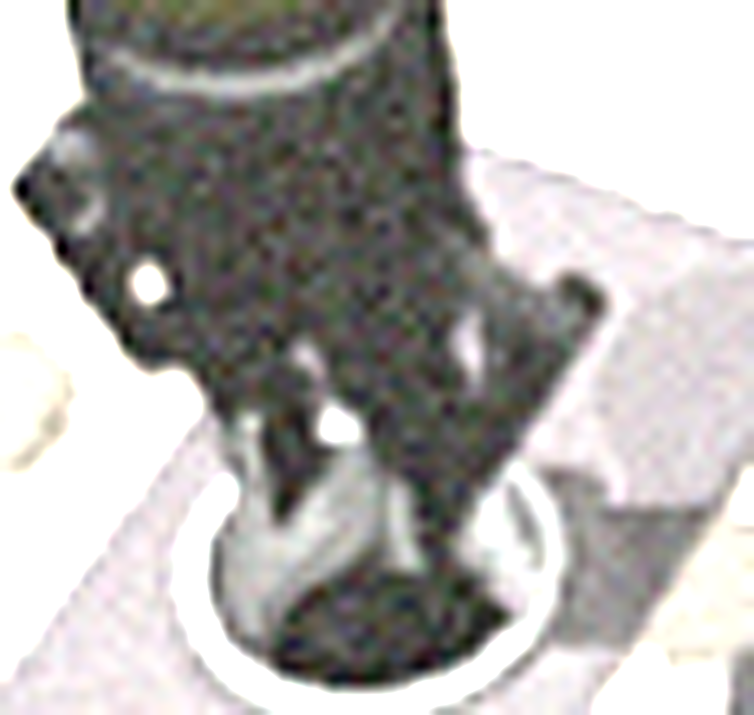

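```bash
python3 - <<'E'
from h import *
np.set_printoptions(precision=4,suppress=True)
c=imaging.camera('scene')
for z in(.09,.1,.105,.11,.115,.12):
    a=atz(c,(216.4,209.5),z);b=atz(c,(228.3,212.6),z);print(z,a,b,(a+b)/2)
E
```

```text
0.09 [ 0.5496 -0.153   0.09  ] [ 0.5562 -0.1151  0.09  ] [ 0.5529 -0.1341  0.09  ]
0.1 [ 0.557  -0.1499  0.1   ] [ 0.5635 -0.1123  0.1   ] [ 0.5603 -0.1311  0.1   ]
0.105 [ 0.5607 -0.1483  0.105 ] [ 0.5672 -0.111   0.105 ] [ 0.5639 -0.1296  0.105 ]
0.11 [ 0.5644 -0.1467  0.11  ] [ 0.5708 -0.1096  0.11  ] [ 0.5676 -0.1281  0.11  ]
0.115 [ 0.5681 -0.1451  0.115 ] [ 0.5745 -0.1082  0.115 ] [ 0.5713 -0.1266  0.115 ]
0.12 [ 0.5718 -0.1435  0.12  ] [ 0.5782 -0.1068  0.12  ] [ 0.575  -0.1252  0.12  ]
```

>>> send_rows(moves=[{"twist": [0, 0, 0], "dp": [0, 0, 0.004], "claw": 0.35}, {"twist": [0, 0, 0], "dp": [0, 0, 0.008], "claw": 0.35}, {"twist": [0, 0, 0], "dp": [0, 0, 0.011], "claw": 0.35}, {"twist": [0, 0, 0], "dp": [0, 0, 0.013], "claw": 0.35}])

```text
time_s: 8.88
tcp_pos: [0.5653, -0.1297, 0.073]
eef_rot: [[-0.961, 0.278, -0.001], [0.278, 0.961, 0.0], [0.001, 0.0, -1.0]]
contact_force: [0.4, 0.9, 0.2]
gripper_width: 0.323
```

>>> send_rows(moves=[{"twist": [0, 0, 0], "dp": [0, 0, 0.002], "claw": 0.35}, {"twist": [0, 0, 0], "dp": [0, 0, 0.004], "claw": 0.35}, {"twist": [0, 0, 0], "dp": [0, 0, 0.004], "claw": 0.35}])

```text
time_s: 9.25
tcp_pos: [0.5654, -0.1297, 0.0692]
eef_rot: [[-0.961, 0.278, -0.0], [0.278, 0.961, 0.0], [0.0, 0.0, -1.0]]
contact_force: [-0.4, 0.6, -1.0]
gripper_width: 0.322
```

>>> send_rows(moves=[{"twist": [0, 0, 0], "dp": [0, 0, 0.002], "claw": 0.35}, {"twist": [0, 0, 0], "dp": [0, 0, 0.004], "claw": 0.35}, {"twist": [0, 0, 0], "dp": [0, 0, 0.004], "claw": 0.35}])

```text
time_s: 9.62
tcp_pos: [0.5653, -0.1297, 0.0652]
eef_rot: [[-0.961, 0.278, -0.0], [0.278, 0.961, 0.0], [0.0, 0.0, -1.0]]
contact_force: [-0.7, 0.3, -0.1]
gripper_width: 0.325
```

>>> send_rows(moves=[{"twist": [0, 0, 0], "dp": [0, 0, 0.002], "claw": 0.35}, {"twist": [0, 0, 0], "dp": [0, 0, 0.004], "claw": 0.35}, {"twist": [0, 0, 0], "dp": [0, 0, 0.004], "claw": 0.35}])

```text
time_s: 10.0
tcp_pos: [0.5653, -0.1297, 0.0612]
eef_rot: [[-0.961, 0.278, -0.0], [0.278, 0.961, 0.0], [0.0, -0.0, -1.0]]
contact_force: [-1.0, 0.3, -0.1]
gripper_width: 0.323
```

```bash
python3 st.py;  python3 - <<'E'
from h import *
ims=[imaging.camera('scene')['color'][:,:,::-1].astype(float) for i in range(3)]
im=np.mean(ims,0)
x0,y0,s=195,170,13
a=np.clip(cv2.resize(im[y0:y0+55,x0:x0+58],None,fx=s,fy=s,interpolation=2)*4,0,255).astype(np.uint8)
cv2.imwrite('pics/z5.png',a)
E
```

```text
10.0 q [-0.2984  0.4556  1.6776 -0.      1.0089 -1.5874] tcp [ 0.5653 -0.1297  0.0612] w 0.32304537124517074 yaw y 73.85442703630561
z [-0.0004  0.0001 -1.    ] F [-1.0397  0.3189 -0.1039] M [-0.0016 -0.0053  0.0454]
to go tool [-0.0002 -0.     -0.0178]
yaw to go about tool z 0.0009499309856354097
```

View pics/z5.png

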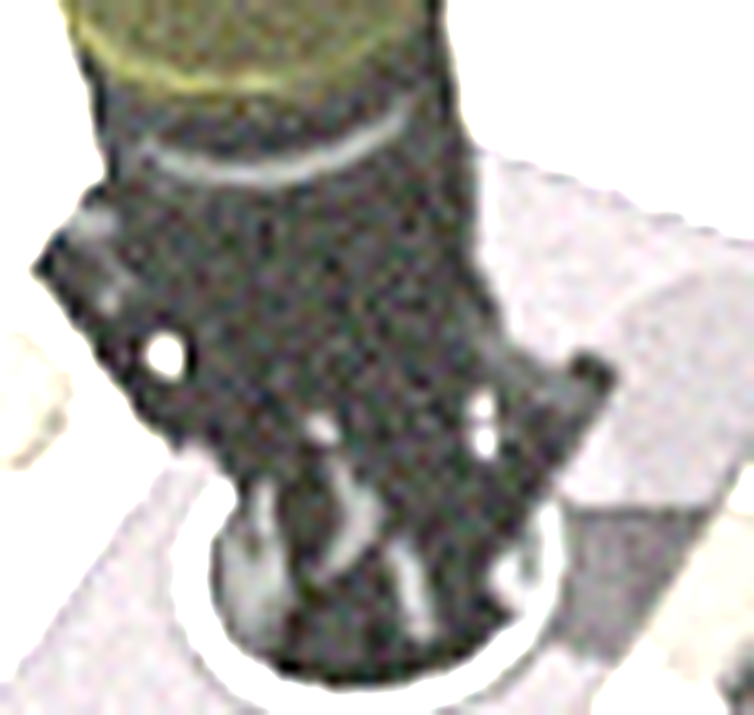

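>>> send_rows(moves=[{"twist": [0, 0, 0], "dp": [-0.0002, 0, 0.002], "claw": 0.35}, {"twist": [0, 0, 0], "dp": [-0.0002, 0, 0.004], "claw": 0.35}, {"twist": [0, 0, 0], "dp": [-0.0002, 0, 0.004], "claw": 0.35}])

```text
time_s: 10.52
tcp_pos: [0.5655, -0.1297, 0.0571]
eef_rot: [[-0.961, 0.278, -0.001], [0.278, 0.961, 0.0], [0.001, 0.0, -1.0]]
contact_force: [-0.1, 0.7, 0.4]
gripper_width: 0.322
```

>>> send_rows(moves=[{"twist": [0, 0, 0], "dp": [0, 0, 0.0015], "claw": 0.35}, {"twist": [0, 0, 0], "dp": [0, 0, 0.003], "claw": 0.35}, {"twist": [0, 0, 0], "dp": [0, 0, 0.003], "claw": 0.35}])

```text
time_s: 10.9
tcp_pos: [0.5656, -0.1298, 0.0542]
eef_rot: [[-0.961, 0.278, -0.0], [0.278, 0.961, 0.0], [0.0, -0.0, -1.0]]
contact_force: [0.2, -0.1, -0.0]
gripper_width: 0.325
```

```bash
python3 st.py;  python3 - <<'E'
from h import *
ims=[imaging.camera('scene')['color'][:,:,::-1].astype(float) for i in range(3)]
im=np.mean(ims,0)
x0,y0,s=195,170,13
a=np.clip(cv2.resize(im[y0:y0+55,x0:x0+58],None,fx=s,fy=s,interpolation=2)*4,0,255).astype(np.uint8)
cv2.imwrite('pics/z6.png',a)
E
```

```text
10.9 q [-0.2984  0.4642  1.6841 -0.      0.9936 -1.5874] tcp [ 0.5656 -0.1298  0.0542] w 0.3249357623213813 yaw y 73.85416362594114
z [-0.0003  0.0001 -1.    ] F [ 0.2443 -0.1423 -0.0409] M [ 0.0655 -0.0476  0.0129]
to go tool [ 0.0001 -0.     -0.0248]
yaw to go about tool z 0.0009453336074915634
```

View pics/z6.png

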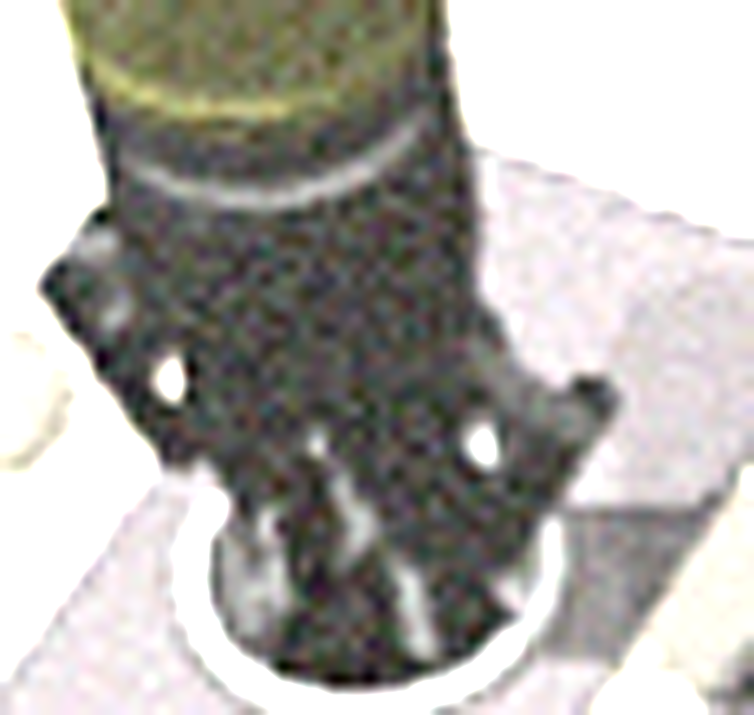

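>>> send_rows(moves=[{"twist": [0, 0, 0], "dp": [0, 0, 0], "claw": 0.45}, {"twist": [0, 0, 0], "dp": [0, 0, 0], "claw": 0.55}, {"twist": [0, 0, 0], "dp": [0, 0, 0], "claw": 0.6}, {"twist": [0, 0, 0], "dp": [0, 0, 0], "claw": 0.6}])

```text
time_s: 11.55
tcp_pos: [0.5657, -0.1298, 0.0545]
eef_rot: [[-0.961, 0.278, 0.0], [0.278, 0.961, -0.0], [-0.0, 0.0, -1.0]]
contact_force: [-0.2, -1.0, 0.7]
gripper_width: 0.198
```

>>> send_rows(moves=[{"twist": [0, 0, 0], "dp": [0, 0, 0], "claw": 0.64}, {"twist": [0, 0, 0], "dp": [0, 0, 0], "claw": 0.68}, {"twist": [0, 0, 0], "dp": [0, 0, 0], "claw": 0.68}])

```text
time_s: 11.92
tcp_pos: [0.5658, -0.1296, 0.0545]
eef_rot: [[-0.961, 0.278, 0.0], [0.278, 0.961, 0.0], [-0.0, 0.0, -1.0]]
contact_force: [0.4, 0.6, 1.0]
gripper_width: 0.165
```

```bash
python3 st.py
```

```text
11.925 q [-0.2982  0.4639  1.6839  0.0004  0.9937 -1.5873] tcp [ 0.5658 -0.1296  0.0545] w 0.1647020400353794 yaw y 73.8446774805339
z [ 0.0002  0.0003 -1.    ] F [0.3731 0.5907 1.0358] M [ 0.3224 -0.0868 -0.0441]
to go tool [ 0.0002 -0.0003 -0.0245]
yaw to go about tool z 0.0007797691368123352
```

>>> send_rows(moves=[{"twist": [0, 0, 0], "dp": [0, 0, 0], "claw": 0.7}, {"twist": [0, 0, 0], "dp": [0, 0, 0], "claw": 0.75}, {"twist": [0, 0, 0], "dp": [0, 0, 0], "claw": 0.75}])

```text
time_s: 12.3
tcp_pos: [0.5658, -0.1297, 0.0547]
eef_rot: [[-0.961, 0.278, 0.0], [0.278, 0.961, 0.0], [-0.0, 0.0, -1.0]]
contact_force: [0.5, 2.1, 2.8]
gripper_width: 0.141
```

```bash
python3 st.py
```

```text
12.3 q [-0.2982  0.4637  1.6838  0.0003  0.9938 -1.5873] tcp [ 0.5658 -0.1297  0.0547] w 0.14112663093002506 yaw y 73.85098113024682
z [ 0.0004  0.0002 -1.    ] F [0.547  2.1332 2.753 ] M [ 0.4023 -0.0021 -0.0421]
to go tool [ 0.0003 -0.0002 -0.0243]
yaw to go about tool z 0.0008897885791951665
```

>>> send_rows(moves=[{"twist": [0, 0, 0], "dp": [0, 0, 0], "claw": 0.85}, {"twist": [0, 0, 0], "dp": [0, 0, 0], "claw": 0.9}, {"twist": [0, 0, 0], "dp": [0, 0, 0], "claw": 0.9}])

```text
time_s: 12.68
tcp_pos: [0.5658, -0.1297, 0.0544]
eef_rot: [[-0.961, 0.278, 0.0], [0.278, 0.961, 0.0], [-0.0, 0.0, -1.0]]
contact_force: [-0.3, 3.1, 3.0]
gripper_width: 0.144
```

```bash
python3 st.py
```

```text
12.675 q [-0.2983  0.464   1.6839  0.0002  0.9936 -1.5874] tcp [ 0.5658 -0.1297  0.0544] w 0.14371546812641023 yaw y 73.85213941733956
z [ 0.0001  0.0002 -1.    ] F [-0.297   3.1241  3.0099] M [ 0.4311 -0.1206 -0.1396]
to go tool [ 0.0002 -0.0001 -0.0246]
yaw to go about tool z 0.0009100045026467552
```

>>> send_rows(moves=[{"twist": [0, 0, 0], "dp": [0, 0.0004, 0.0015], "claw": 0.9}, {"twist": [0, 0, 0], "dp": [0, 0.0004, 0.003], "claw": 0.9}, {"twist": [0, 0, 0], "dp": [0, 0.0004, 0.0045], "claw": 0.9}, {"twist": [0, 0, 0], "dp": [0, 0.0004, 0.0045], "claw": 0.9}])

```text
time_s: 13.18
tcp_pos: [0.5659, -0.1296, 0.05]
eef_rot: [[-0.961, 0.278, 0.0], [0.278, 0.961, -0.0], [-0.0, -0.0, -1.0]]
contact_force: [-0.0, 1.8, 5.8]
gripper_width: 0.141
```

```bash
python3 st.py
```

```text
13.175 q [-0.2978  0.4695  1.6882 -0.0003  0.9836 -1.5867] tcp [ 0.5659 -0.1296  0.05  ] w 0.14102901120266298 yaw y 73.85780091541855
z [ 0.0002 -0.0003 -1.    ] F [-0.043   1.8367  5.7666] M [ 0.2996  0.0407 -0.0442]
to go tool [ 0.0003 -0.0003 -0.029 ]
yaw to go about tool z 0.0010088162847205185
```

>>> send_rows(moves=[{"twist": [0, 0, 0], "dp": [0, 0.0002, 0.0012], "claw": 0.9}, {"twist": [0, 0, 0], "dp": [0, 0.0002, 0.0025], "claw": 0.9}, {"twist": [0, 0, 0], "dp": [0, 0.0002, 0.0025], "claw": 0.9}])

```text
time_s: 13.55
tcp_pos: [0.566, -0.1296, 0.0477]
eef_rot: [[-0.961, 0.278, 0.0], [0.278, 0.961, -0.001], [-0.0, -0.0, -1.0]]
contact_force: [-1.3, 1.2, 6.8]
gripper_width: 0.142
```

```bash
python3 st.py
```

```text
13.55 q [-0.2976  0.4723  1.6905 -0.0005  0.9783 -1.5863] tcp [ 0.566  -0.1296  0.0477] w 0.14211702157902026 yaw y 73.85616657504026
z [ 0.0003 -0.0006 -1.    ] F [-1.2959  1.1672  6.8236] M [ 0.2274  0.1853 -0.0855]
to go tool [ 0.0004 -0.0003 -0.0313]
yaw to go about tool z 0.000980291664021097
```

>>> send_rows(moves=[{"twist": [0, 0, 0.03], "dp": [0, 0, 0], "claw": 0.9}, {"twist": [0, 0, 0.06], "dp": [0, 0, 0], "claw": 0.9}, {"twist": [0, 0, 0.1], "dp": [0, 0, 0], "claw": 0.9}])

```text
time_s: 13.92
tcp_pos: [0.5659, -0.1296, 0.0478]
eef_rot: [[-0.928, 0.373, 0.0], [0.373, 0.928, -0.001], [-0.001, -0.001, -1.0]]
contact_force: [-0.8, 1.6, 7.1]
gripper_width: 0.142
```

```bash
python3 st.py
```

```text
13.925 q [-0.2975  0.4721  1.6904 -0.0008  0.9785 -1.4853] tcp [ 0.5659 -0.1296  0.0478] w 0.14192827825326132 yaw y 68.08373022311919
z [ 0.0003 -0.0008 -1.    ] F [-0.8058  1.5917  7.0648] M [0.1956 0.2447 0.0572]
to go tool [ 0.0003 -0.0003 -0.0312]
yaw to go about tool z -0.09976772853881172
```

>>> send_rows(moves=[{"twist": [0, 0, 0.06], "dp": [0, 0, 0], "claw": 0.9}, {"twist": [0, 0, 0.12], "dp": [0, 0, 0], "claw": 0.9}, {"twist": [0, 0, 0.18], "dp": [0, 0, 0], "claw": 0.9}, {"twist": [0, 0, 0.24], "dp": [0, 0, 0], "claw": 0.9}, {"twist": [0, 0, 0.3], "dp": [0, 0, 0], "claw": 0.9}])

```text
time_s: 14.55
tcp_pos: [0.5658, -0.1299, 0.0478]
eef_rot: [[-0.776, 0.631, 0.0], [0.631, 0.776, -0.001], [-0.001, -0.001, -1.0]]
contact_force: [-0.4, 0.5, 7.4]
gripper_width: 0.145
```

```bash
python3 st.py
```

```text
14.55 q [-0.2977  0.4722  1.6905 -0.0012  0.9786 -1.1846] tcp [ 0.5658 -0.1299  0.0478] w 0.14509866100372584 yaw y 50.85406851719135
z [ 0.0001 -0.001  -1.    ] F [-0.4326  0.5448  7.409 ] M [0.0818 0.265  0.0986]
to go tool [ 0.0002 -0.0002 -0.0312]
yaw to go about tool z -0.40048205431203554
```

>>> send_rows(moves=[{"twist": [0, 0, 0.06], "dp": [0, 0, 0], "claw": 0.9}, {"twist": [0, 0, 0.12], "dp": [0, 0, 0], "claw": 0.9}, {"twist": [0, 0, 0.18], "dp": [0, 0, 0], "claw": 0.9}, {"twist": [0, 0, 0.24], "dp": [0, 0, 0], "claw": 0.9}, {"twist": [0, 0, 0.3], "dp": [0, 0, 0], "claw": 0.9}, {"twist": [0, 0, 0.36], "dp": [0, 0, 0], "claw": 0.9}])

```text
time_s: 15.3
tcp_pos: [0.5655, -0.13, 0.0477]
eef_rot: [[-0.504, 0.864, -0.0], [0.864, 0.504, -0.001], [-0.001, -0.001, -1.0]]
contact_force: [-2.7, -0.1, 7.3]
gripper_width: 0.142
```

```bash
python3 st.py
```

```text
15.3 q [-0.2977  0.4722  1.6907 -0.0016  0.9788 -0.8246] tcp [ 0.5655 -0.13    0.0477] w 0.14219594937589117 yaw y 30.238739219454988
z [-0.0004 -0.0013 -1.    ] F [-2.7439 -0.1232  7.3439] M [-0.0268  0.3464  0.0305]
to go tool [ 0.0001  0.     -0.0313]
yaw to go about tool z -0.7602874269403855
```

>>> send_rows(moves=[{"twist": [0, 0, 0.02], "dp": [0, 0, 0], "claw": 0.9}, {"twist": [0, 0, 0.04], "dp": [0, 0, 0], "claw": 0.9}, {"twist": [0, 0, 0.06], "dp": [0, 0, 0], "claw": 0.9}])

```text
time_s: 15.68
tcp_pos: [0.5655, -0.13, 0.0477]
eef_rot: [[-0.452, 0.892, -0.0], [0.892, 0.452, -0.001], [-0.001, -0.001, -1.0]]
contact_force: [-2.5, -0.2, 7.0]
gripper_width: 0.143
```

```bash
python3 st.py
```

```text
15.675 q [-0.2978  0.4722  1.6907 -0.0016  0.9788 -0.7659] tcp [ 0.5655 -0.13    0.0477] w 0.1430385258370528 yaw y 26.869653303437378
z [-0.0005 -0.0012 -1.    ] F [-2.4512 -0.1641  7.0142] M [ 0.0507  0.3712 -0.0504]
to go tool [ 0.0001  0.     -0.0313]
yaw to go about tool z -0.8190890689574619
```

>>> send_rows(moves=[{"twist": [0, 0, 0.015], "dp": [0, 0, 0], "claw": 0.9}, {"twist": [0, 0, 0.03], "dp": [0, 0, 0], "claw": 0.9}])

```text
time_s: 15.92
tcp_pos: [0.5654, -0.13, 0.0477]
eef_rot: [[-0.425, 0.905, -0.001], [0.905, 0.425, -0.001], [-0.001, -0.001, -1.0]]
contact_force: [-2.8, -0.2, 6.2]
gripper_width: 0.144
```

```bash
python3 st.py
```

```text
15.925 q [-0.2978  0.4722  1.6908 -0.0016  0.9789 -0.7361] tcp [ 0.5654 -0.13    0.0477] w 0.1439094118808823 yaw y 25.1613785911004
z [-0.0006 -0.0012 -1.    ] F [-2.7833 -0.1815  6.2283] M [0.0159 0.3545 0.0469]
to go tool [ 0.0001  0.0001 -0.0313]
yaw to go about tool z -0.8489040872163012
```

```bash
cat > m.py <<'E'
from h import *
s=sense();R=np.array(s['eef_rot'])
print('ang %.3f Mz %.3f tau6 %.3f Fz %.1f Fxy %.1f %.1f z %.4f w %.3f t %.2f'%(np.radians(73.85)-np.arctan2(R[1,1],R[0,1]),s['wrist_torque'][2],s['tau'][5],s['contact_force'][2],*s['contact_force'][:2],s['tcp_pos'][2],s['gripper_width'],s['time_s']))
E
python3 m.py
```

```text
ang 0.850 Mz 0.047 tau6 -0.081 Fz 6.2 Fxy -2.8 -0.2 z 0.0477 w 0.144 t 15.93
```

>>> send_rows(moves=[{"twist": [0, 0, 0.015], "dp": [0, 0, 0], "claw": 0.9}, {"twist": [0, 0, 0.03], "dp": [0, 0, 0], "claw": 0.9}])

```text
time_s: 16.18
tcp_pos: [0.5655, -0.13, 0.0477]
eef_rot: [[-0.398, 0.917, -0.001], [0.917, 0.398, -0.001], [-0.001, -0.001, -1.0]]
contact_force: [-2.1, -0.0, 7.0]
gripper_width: 0.142
```

```bash
python3 m.py
```

```text
ang 0.880 Mz 0.061 tau6 -0.081 Fz 7.0 Fxy -2.1 -0.0 z 0.0477 w 0.142 t 16.18
```

>>> send_rows(moves=[{"twist": [0, 0, 0.015], "dp": [0, 0, 0], "claw": 0.9}, {"twist": [0, 0, 0.03], "dp": [0, 0, 0], "claw": 0.9}])

```text
time_s: 16.42
tcp_pos: [0.5654, -0.13, 0.0477]
eef_rot: [[-0.37, 0.929, -0.001], [0.929, 0.37, -0.001], [-0.001, -0.001, -1.0]]
contact_force: [-1.9, 0.6, 8.0]
gripper_width: 0.143
```

```bash
python3 m.py
```

```text
ang 0.910 Mz 0.083 tau6 -0.081 Fz 8.0 Fxy -1.9 0.6 z 0.0477 w 0.143 t 16.43
```

>>> send_rows(moves=[{"twist": [0, 0, 0.015], "dp": [0, 0, 0], "claw": 0.9}, {"twist": [0, 0, 0.03], "dp": [0, 0, 0], "claw": 0.9}])

```text
time_s: 16.68
tcp_pos: [0.5654, -0.13, 0.0477]
eef_rot: [[-0.342, 0.94, -0.001], [0.94, 0.342, -0.001], [-0.001, -0.001, -1.0]]
contact_force: [-1.7, 0.4, 6.8]
gripper_width: 0.145
```

```bash
python3 m.py
```

```text
ang 0.940 Mz 0.034 tau6 -0.081 Fz 6.8 Fxy -1.7 0.4 z 0.0477 w 0.145 t 16.68
```

>>> send_rows(moves=[{"twist": [0, 0, 0.015], "dp": [0, 0, 0], "claw": 0.9}, {"twist": [0, 0, 0.03], "dp": [0, 0, 0], "claw": 0.9}])

```text
time_s: 16.92
tcp_pos: [0.5653, -0.13, 0.0477]
eef_rot: [[-0.314, 0.949, -0.001], [0.949, 0.314, -0.001], [-0.001, -0.001, -1.0]]
contact_force: [-1.9, -0.1, 6.6]
gripper_width: 0.144
```

```bash
python3 m.py
```

```text
ang 0.970 Mz 0.246 tau6 0.017 Fz 6.6 Fxy -1.9 -0.1 z 0.0477 w 0.144 t 16.93
```

>>> send_rows(moves=[{"twist": [0, 0, 0.008], "dp": [0, 0, 0], "claw": 0.9}, {"twist": [0, 0, 0.008], "dp": [0, 0, 0], "claw": 0.9}])

```text
time_s: 17.18
tcp_pos: [0.5652, -0.1301, 0.0477]
eef_rot: [[-0.307, 0.952, -0.001], [0.952, 0.307, -0.001], [-0.001, -0.001, -1.0]]
contact_force: [-3.5, -0.3, 7.4]
gripper_width: 0.145
```

```bash
python3 m.py
```

```text
ang 0.977 Mz 0.138 tau6 0.181 Fz 7.4 Fxy -3.5 -0.3 z 0.0477 w 0.145 t 17.18
```

>>> send_rows(moves=[{"twist": [0, 0, 0.006], "dp": [0, 0, 0], "claw": 0.9}, {"twist": [0, 0, 0.006], "dp": [0, 0, 0], "claw": 0.9}, {"twist": [0, 0, 0.006], "dp": [0, 0, 0], "claw": 0.9}])

```text
time_s: 17.55
tcp_pos: [0.5651, -0.1301, 0.0477]
eef_rot: [[-0.301, 0.953, -0.001], [0.953, 0.301, -0.001], [-0.001, -0.002, -1.0]]
contact_force: [-2.0, -0.5, 7.6]
gripper_width: 0.144
```

```bash
python3 m.py
```

```text
ang 0.983 Mz 0.239 tau6 0.217 Fz 7.6 Fxy -2.0 -0.5 z 0.0477 w 0.144 t 17.55
```

>>> send_rows(moves=[{"twist": [0, 0, 0.006], "dp": [0, 0, 0], "claw": 0.9}, {"twist": [0, 0, 0.012], "dp": [0, 0, 0], "claw": 0.9}, {"twist": [0, 0, 0.012], "dp": [0, 0, 0], "claw": 0.9}])

```text
time_s: 17.92
tcp_pos: [0.5649, -0.1301, 0.0477]
eef_rot: [[-0.29, 0.957, -0.001], [0.957, 0.29, -0.002], [-0.001, -0.002, -1.0]]
contact_force: [-2.8, -0.5, 6.1]
gripper_width: 0.139
```

```bash
python3 m.py
```

```text
ang 0.994 Mz 0.322 tau6 0.343 Fz 6.1 Fxy -2.8 -0.5 z 0.0477 w 0.139 t 17.93
```

>>> send_rows(moves=[{"twist": [0, 0, -0.012], "dp": [0, 0, 0], "claw": 0.9}, {"twist": [0, 0, -0.012], "dp": [0, 0, -0.002], "claw": 0.9}, {"twist": [0, 0, -0.012], "dp": [0, 0, -0.004], "claw": 0.9}, {"twist": [0, 0, -0.012], "dp": [0, 0, -0.006], "claw": 0.9}, {"twist": [0, 0, -0.012], "dp": [0, 0, -0.0065], "claw": 0.9}, {"twist": [0, 0, -0.012], "dp": [0, 0, -0.0065], "claw": 0.9}])

```text
time_s: 18.68
tcp_pos: [0.5651, -0.1295, 0.0535]
eef_rot: [[-0.301, 0.954, -0.002], [0.954, 0.301, -0.0], [0.0, -0.002, -1.0]]
contact_force: [-3.9, -1.8, 1.1]
gripper_width: 0.142
```

```bash
python3 m.py
```

```text
ang 0.984 Mz 0.211 tau6 0.214 Fz 1.1 Fxy -3.9 -1.8 z 0.0535 w 0.142 t 18.68
```

>>> send_rows(moves=[{"twist": [0, 0, 0], "dp": [0, 0, 0], "claw": 0.7}, {"twist": [0, 0, 0], "dp": [0, 0, 0], "claw": 0.55}, {"twist": [0, 0, 0], "dp": [0, 0, 0], "claw": 0.4}, {"twist": [0, 0, 0], "dp": [0, 0, 0], "claw": 0.35}, {"twist": [0, 0, 0], "dp": [0, 0, 0], "claw": 0.35}])

```text
time_s: 19.3
tcp_pos: [0.5662, -0.1292, 0.054]
eef_rot: [[-0.3, 0.954, 0.001], [0.954, 0.3, 0.0], [-0.0, 0.001, -1.0]]
contact_force: [-0.7, 0.4, -0.5]
gripper_width: 0.325
```

```bash
python3 m.py; python3 st.py
```

```text
ang 0.984 Mz -0.029 tau6 0.001 Fz -0.5 Fxy -0.7 0.4 z 0.0540 w 0.325 t 19.30
19.3 q [-0.2972  0.4646  1.6841  0.0003  0.9923 -0.6023] tcp [ 0.5662 -0.1292  0.054 ] w 0.3249437104281183 yaw y 17.472225558559572
z [ 0.0006  0.     -1.    ] F [-0.6936  0.4015 -0.4743] M [-0.0003  0.0067 -0.0293]
to go tool [-0.0004 -0.0009 -0.025 ]
yaw to go about tool z -0.9831051243238453
```

>>> send_rows(moves=[{"twist": [0, 0, 0], "dp": [0, 0, -0.006], "claw": 0.35}, {"twist": [0, 0, 0], "dp": [0, 0, -0.014], "claw": 0.35}, {"twist": [0, 0, 0], "dp": [0, 0, -0.024], "claw": 0.35}, {"twist": [0, 0, 0], "dp": [0, 0, -0.04], "claw": 0.35}, {"twist": [0, 0, 0], "dp": [0, 0, -0.07], "claw": 0.35}, {"twist": [0, 0, 0], "dp": [0, 0, -0.11], "claw": 0.35}, {"twist": [0, 0, 0], "dp": [0, 0, -0.16], "claw": 0.35}, {"twist": [0, 0, 0], "dp": [0, 0, -0.21], "claw": 0.35}, {"twist": [0, 0, 0], "dp": [0, 0, -0.24], "claw": 0.35}, {"twist": [0, 0, 0], "dp": [0, 0, -0.24], "claw": 0.35}])

```text
time_s: 20.55
tcp_pos: [0.5676, -0.1298, 0.2983]
eef_rot: [[-0.3, 0.954, 0.008], [0.954, 0.3, -0.002], [-0.005, 0.007, -1.0]]
contact_force: [0.1, -0.0, -0.3]
gripper_width: 0.325
```

```bash
cat > v.py <<'E'
from h import *
import sys
k=sys.argv[1]
for n,x0,y0 in(('scene',195,185),('top',290,165)):
    ims=[imaging.camera(n)['color'][:,:,::-1].astype(float) for i in range(4)]
    im=np.mean(ims,0); cv2.imwrite(f'pics/full_{n}_{k}.png',im.astype(np.uint8))
    cv2.imwrite(f'pics/k_{n}_{k}.png',np.clip(cv2.resize(im[y0:y0+50,x0:x0+60],None,fx=12,fy=12,interpolation=2)*4,0,255).astype(np.uint8))
E
python3 v.py a; python3 m.py
```

```text
ang 0.984 Mz 0.014 tau6 -0.000 Fz 0.5 Fxy -0.0 0.3 z 0.2926 w 0.323 t 20.95
```

View pics/k_scene_a.png

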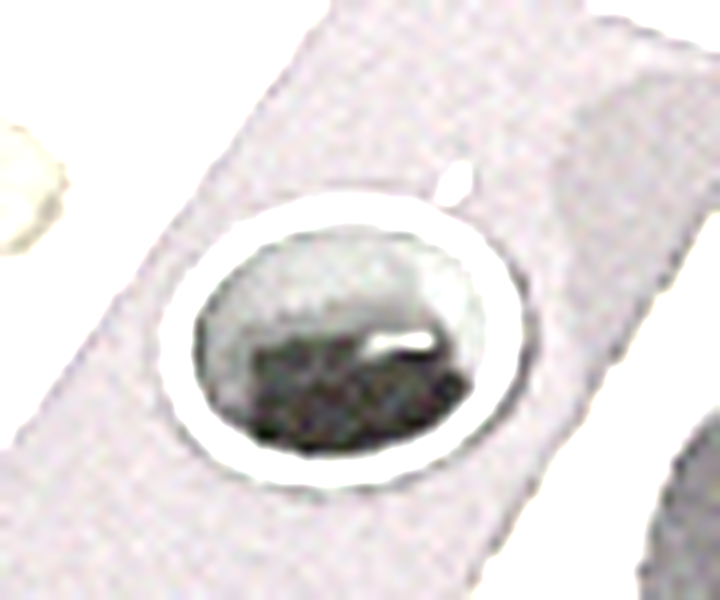

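View pics/k_top_a.png

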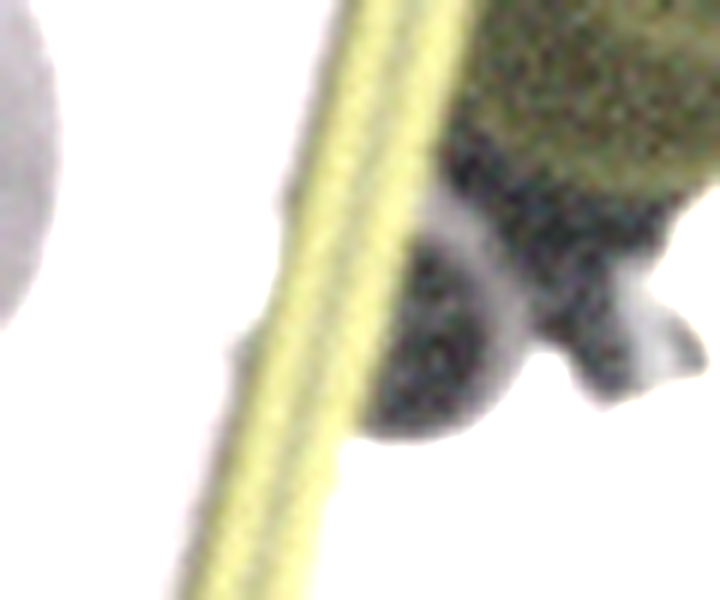

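View pics/full_scene_a.png

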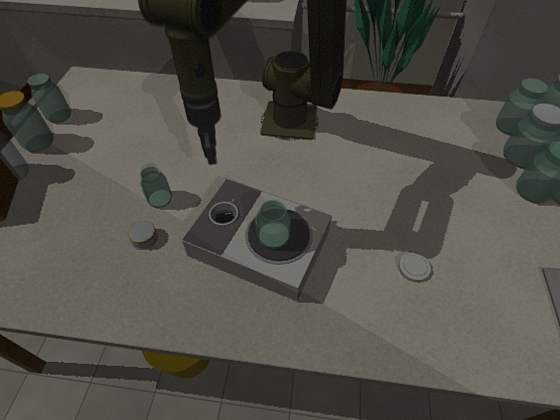

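>>> send_rows(moves=[{"twist": [0, 0, 0], "dp": [-0.04, -0.013, -0.02], "claw": 0.35}, {"twist": [0, 0, 0], "dp": [-0.09, -0.028, -0.03], "claw": 0.35}, {"twist": [0, 0, 0], "dp": [-0.14, -0.044, -0.03], "claw": 0.35}, {"twist": [0, 0, 0], "dp": [-0.19, -0.06, -0.03], "claw": 0.35}, {"twist": [0, 0, 0], "dp": [-0.23, -0.072, -0.03], "claw": 0.35}, {"twist": [0, 0, 0], "dp": [-0.25, -0.08, -0.03], "claw": 0.35}, {"twist": [0, 0, 0], "dp": [-0.25, -0.08, -0.03], "claw": 0.35}])

```text
time_s: 21.82
tcp_pos: [0.5642, -0.3925, 0.3228]
eef_rot: [[-0.299, 0.954, -0.001], [0.954, 0.299, 0.001], [0.002, -0.001, -1.0]]
contact_force: [-0.3, -0.1, -0.6]
gripper_width: 0.328
```

```bash
python3 v.py b; python3 m.py; python3 - <<'E'
from h import *
def cen(im,x0,y0,w,h):
    g=im[y0:y0+h,x0:x0+w].astype(float).mean(2); return g
c={n:imaging.camera(n) for n in('scene','top')}
o=np.array([.5655,-.1298])
# white line centroid at radius r: predict
for n,f0 in(('scene','scene0.png'),('top','top0.png')):
    for ang,lab in((0,'before'),(.97,'after')):
        for z in(.092,.087):
            a=np.radians(-16.2)-ang; d=-np.array([np.cos(a),np.sin(a)])
            print(n,lab,z,[proj(c[n],[*(o+d*r),z]).round(1).tolist() for r in(.004,.013,.022)])
a=cv2.imread('pics/scene0.png');b=cv2.imread('pics/full_scene_b.png')
for n in('scene','top'):
    x0,y0=(195,185) if n=='scene' else (290,165)
    A=cv2.imread(f'pics/{n}0.png')[y0:y0+50,x0:x0+60]
    cv2.imwrite(f'pics/k0_{n}.png',cv2.convertScaleAbs(cv2.resize(A,None,fx=12,fy=12,interpolation=2),alpha=4))
    print(n)
E
```

```text
ang 0.982 Mz 0.024 tau6 0.002 Fz -0.5 Fxy -0.0 0.5 z 0.3244 w 0.324 t 22.23
scene before 0.092 [[223.3, 213.1], [224.8, 211.0], [226.3, 208.8]]
scene before 0.087 [[223.6, 214.2], [225.0, 212.0], [226.5, 209.8]]
scene after 0.092 [[224.0, 213.9], [227.1, 213.5], [230.1, 213.1]]
scene after 0.087 [[224.2, 214.9], [227.3, 214.5], [230.3, 214.1]]
top before 0.092 [[322.3, 192.4], [321.6, 195.1], [320.9, 197.9]]
top before 0.087 [[322.2, 192.6], [321.5, 195.3], [320.8, 198.1]]
top after 0.092 [[321.5, 191.6], [318.8, 192.6], [316.1, 193.5]]
top after 0.087 [[321.3, 191.9], [318.6, 192.8], [316.0, 193.7]]
scene
top
```

View pics/k_top_b.png

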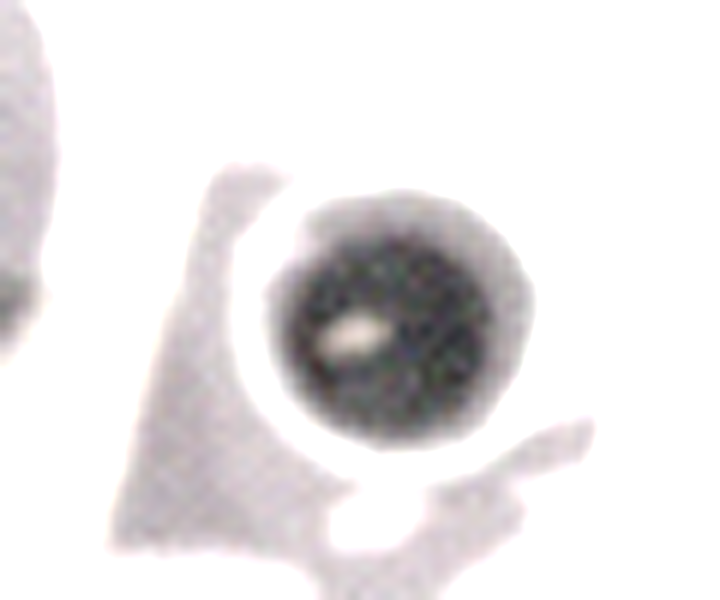

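View pics/k0_scene.png

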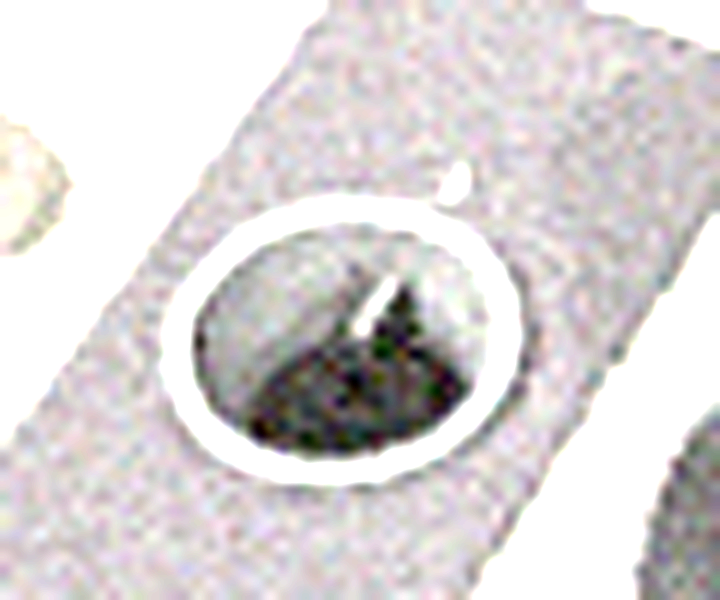

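View pics/full_scene_b.png

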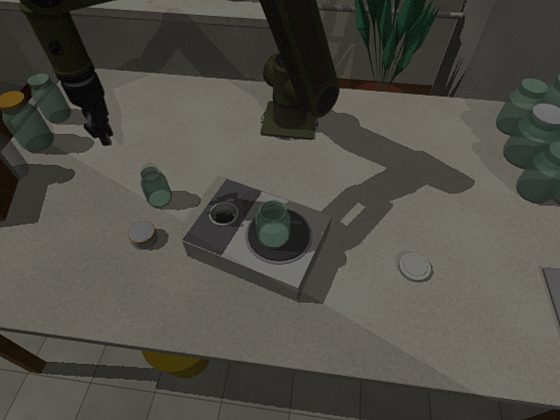

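```bash
python3 -c "
from h import *
for n in('scene','top'):
    c=imaging.camera(n)
    for k,z in(('jar_hot',.102),('jar_side',0),('lid_stack',0),('white_lid',0)):
        r=spotter.spot_point(n,k)
        if r: print(n,k,r[0]['at'],atz(c,r[0]['at'],z).round(3))
print(ticket.hand_in())"
```

```text
scene jar_hot [274.6, 234.8] [0.624 0.035 0.102]
scene jar_side [161.2, 199.3] [ 0.466 -0.376 -0.   ]
scene lid_stack [144.6, 235.9] [ 0.616 -0.38   0.   ]
scene white_lid [411.7, 265.8] [0.611 0.443 0.   ]
top jar_hot [271.9, 173.1] [0.626 0.03  0.102]
top lid_stack [393.4, 172.7] [ 0.636 -0.382  0.   ]
the job is handed in; nothing more can be done
None
```

```bash
python3 -c "
import cv2,numpy as np
for n,x,y in(('scene',245,190),('top',240,140)):
    a=cv2.imread(f'pics/{n}0.png')[y:y+65,x:x+65];b=cv2.imread(f'pics/full_{n}_b.png')[y:y+65,x:x+65]
    cv2.imwrite(f'pics/cmp_{n}.png',cv2.convertScaleAbs(cv2.resize(np.hstack([a,b]),None,fx=6,fy=6,interpolation=2),alpha=2))
a=cv2.imread('pics/cmp_scene.png');b=cv2.imread('pics/cmp_top.png');cv2.imwrite('pics/cmp.png',cv2.resize(np.vstack([a,b]),None,fx=.75,fy=.75))"
```

```text
(no output)
```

View pics/cmp.png

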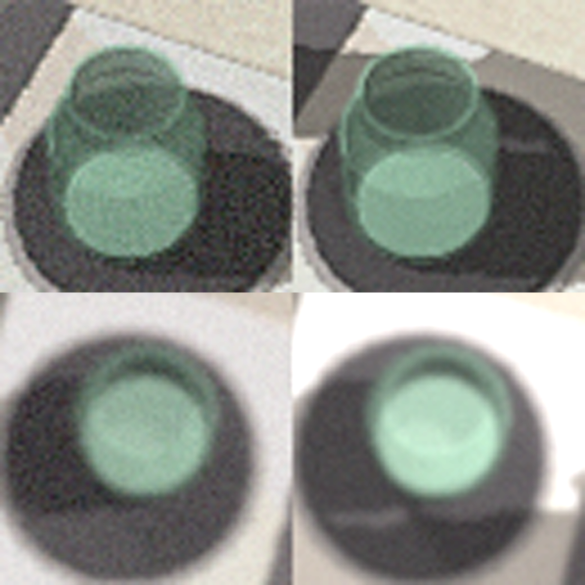

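The hot plate should be on. I gripped the knob in its well, pressed it about 6.8 mm (about 7 N), and turned it clockwise to its stop. I then let it rise there, opened the gripper and lifted clear, and handed in after about 22 s.

**Stop:** It came at about 0.96 rad. The wrist moment rose from about 0.05 to 0.32 N m (noise about 0.05), and the last joint's torque changed by about 0.42 N m. I stopped turning there, well below forcing, and eased back slightly before letting the knob up.

**Knob after release:** In both camera views the white line on the bar has turned clockwise. In the scene camera it sits at the height expected for a fully raised knob, about 1 pixel from where it would be if it had stayed 5 mm down.

**Contact:** The readings taken between moves showed no guard-ring contact on the way in or out. At the end the wrist force was about zero.

**Checks that disagreed:**
- **Fingertip height:** In the pictures the fingertips sat about 30 mm farther back than the reported TCP and tool description imply. My first close therefore happened above the bar and touched nothing. I corrected it by camera and touch, and the second close stopped on the 14 mm bar.
- **Jar on the plate:** The detector's last reading for that jar was about 15 mm off its first one. Comparing before and after pictures from both cameras shows it has not moved, so I count this as detector error.
- **Other items:** The side jar and the lid stack were found again within 3 mm, and the white lid within about 5 mm. The final top-camera detection missed the side jar and the white lid.

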